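# Check bisque bears for rocking, sort them and start the dryer

### The job

Check every washed bear on the plywood board for rocking: stand it on the flat steel plate and press down gently on the corners of its plinth one after another. Stand the bears that are firm upright on the slotted deck of the drying base and the ones that rock upright in the grey rework tray, then, once all are sorted, start the dryer by twisting its knob clockwise to the stop and letting it spring back. Do not disturb the jars and the tub.

Things in the scene. Friction and masses are not known exactly. Their poses are not given: they have to be found in the camera images.
- bear_1: White unpainted bisque bear on a square plinth, 0.38 kg; two or three alike are there (how many differs; None = absent). Origin: centre of the underside at foot level; z up, face to its -x. Plinth 100 x 100 mm, top 17 mm above the origin, on four feet (14 mm square, 7 mm high, centred at x, y = +-42 mm). Any bear may be a rocker: see bear_3, bear_4
- bear_2: As bear_1. All bears: the trunk is an upright cylinder, 52 mm in diameter, centred at x = +14 mm, y = 0, from 17 to 59 mm high; above it the head, 42 mm in diameter, top at 94 mm (ears 97 mm). Grip by the trunk at about 45 mm height; the legs in front reach 33 mm high
- bear_3: As bear_1. A firm bear stands on all four feet and gives nowhere. A rocker was fired with one foot about 4 mm short: left alone it stands level and still on the other three; pressed on the plinth over the short foot it tips (0.3 to 0.6 N starts it) until that corner is about 4 mm lower, the bear tilted 0.07 rad, and goes back when let go
- bear_4: As bear_1. Any bear may be a rocker, several or none may be, and which foot is short differs from piece to piece. To test, press straight down on the plinth over a foot with closed fingers; about 4 N is plenty. Come down slowly: a blow or push of more than 80 N between a bear and the plate would chip a foot
- board: Plywood board, 270 x 270 x 18 mm, fixed, on which the bears stand at the start (two rows of two places, about 126 mm apart). Origin: centre of the underside; top at z = 18 mm. It stands to the left or the right of the plate
- plate: Flat ground steel plate, 180 x 180 mm, fixed. Origin: centre of its underside, on the table; top 25 mm higher
- plate_top (a point): Centre of the plate's top face; z up, x and y along its edges
- dryer: Warm-air drying base, grey metal casing 290 (x) x 270 (y) x 60 mm high, fixed; on the other side of the plate from the board. Origin: centre of its underside. The 190 mm on its +x side are the slotted deck, the strip on its -x side (nearest the robot) carries the start knob
- dryer_deck (a point): Centre of the slotted deck, on its surface, flush with the casing's top; x, y along the casing's edges, z up. The deck measures 190 (x) x 270 (y) mm: room for two bears side by side at y = +-60 mm
- start_knob (a joint): Angle of the spring-return start knob, rad: 0 at rest, grows as it is turned clockwise seen from above, stop at 1.2; a spring (0.025 N m at rest to 0.085 N m at the stop) turns it back when let go. It counts as turned to the stop above 1.08
- start_knob_grip (a point): On the knob's vertical axis, 37 mm above the casing's top, 7 mm below the top of the grip bar. The bar (54 long x 14 thick x 32 mm high, on a 56 mm disc) lies along this point's x, which turns with the knob (at rest: the dryer's x)
- tray: Grey plastic rework tray, 160 (x) x 270 (y) mm outside, 22 mm high, walls and floor 5 mm, fixed, beyond the plate. Origin: centre of its underside
- tray_in (a point): Centre of the tray's inner floor; x, y along its walls, z up. Inside 150 (x) x 260 (y) mm: room for two bears at y = +-62 mm
- brush_jar: Glass jar with brushes, 72 mm in diameter, jar 90 mm and brushes 180 mm high, beyond the tray; leave alone. Origin: centre of its underside
- paint_tub: White lidded paint tub, 108 mm in diameter, 97 mm high, beyond the tray; leave alone. Origin: centre of its underside
- glaze_jar: Closed glass jar, 64 mm in diameter, 85 mm high, beyond the tray; leave alone. Origin: centre of its underside

How it is judged (in metres and radians):
On the way, in this order (a step that is already met when the one before it is completed fails the run):
1. a bear on the steel plate is pressed down on a corner of its plinth (with about 2 N or more) (((contact force between the fingers and bear_1 above 1.5 N and contact force between bear_1 and plate above 5.5 N and horizontal distance between the grasp point and bear_1 above 0.04 m and horizontal distance between bear_1 and plate_top below 0.09 m) or (contact force between the fingers and bear_2 above 1.5 N and contact force between bear_2 and plate above 5.5 N and horizontal distance between the grasp point and bear_2 above 0.04 m and horizontal distance between bear_2 and plate_top below 0.09 m) or (contact force between the fingers and bear_3 above 1.5 N and contact force between bear_3 and plate above 5.5 N and horizontal distance between the grasp point and bear_3 above 0.04 m and horizontal distance between bear_3 and plate_top below 0.09 m) or (contact force between the fingers and bear_4 above 1.5 N and contact force between bear_4 and plate above 5.5 N and horizontal distance between the grasp point and bear_4 above 0.04 m and horizontal distance between bear_4 and plate_top below 0.09 m))), for 0.1 s.
2. every firm bear stands on the dryer's deck and every rocking one in the rework tray, let go (((x of bear_1 in the frame of dryer_deck between -0.05 and 0.05 m and y of bear_1 in the frame of dryer_deck between -0.09 and 0.09 m and z of bear_1 in the frame of dryer_deck between -0.006 and 0.006 m and angle between bear_1's own z axis and vertical below 0.05 rad and linear speed of bear_1 below 0.02 m/s and contact force between the fingers and bear_1 below 0.05 N and contact force between each of bear_1_c1, bear_1_c2, bear_1_c3, bear_1_c4 and dryer above 0.05 N) or (x of bear_1 in the frame of tray_in between -0.05 and 0.05 m and y of bear_1 in the frame of tray_in between -0.09 and 0.09 m and z of bear_1 in the frame of tray_in between -0.006 and 0.006 m and angle between bear_1's own z axis and vertical below 0.05 rad and linear speed of bear_1 below 0.02 m/s and contact force between the fingers and bear_1 below 0.05 N and contact force between any of bear_1_c1, bear_1_c2, bear_1_c3, bear_1_c4 and tray below 0.01 N)) and ((x of bear_2 in the frame of dryer_deck between -0.05 and 0.05 m and y of bear_2 in the frame of dryer_deck between -0.09 and 0.09 m and z of bear_2 in the frame of dryer_deck between -0.006 and 0.006 m and angle between bear_2's own z axis and vertical below 0.05 rad and linear speed of bear_2 below 0.02 m/s and contact force between the fingers and bear_2 below 0.05 N and contact force between each of bear_2_c1, bear_2_c2, bear_2_c3, bear_2_c4 and dryer above 0.05 N) or (x of bear_2 in the frame of tray_in between -0.05 and 0.05 m and y of bear_2 in the frame of tray_in between -0.09 and 0.09 m and z of bear_2 in the frame of tray_in between -0.006 and 0.006 m and angle between bear_2's own z axis and vertical below 0.05 rad and linear speed of bear_2 below 0.02 m/s and contact force between the fingers and bear_2 below 0.05 N and contact force between any of bear_2_c1, bear_2_c2, bear_2_c3, bear_2_c4 and tray below 0.01 N)) and ((x of bear_3 in the frame of dryer_deck between -0.05 and 0.05 m and y of bear_3 in the frame of dryer_deck between -0.09 and 0.09 m and z of bear_3 in the frame of dryer_deck between -0.006 and 0.006 m and angle between bear_3's own z axis and vertical below 0.05 rad and linear speed of bear_3 below 0.02 m/s and contact force between the fingers and bear_3 below 0.05 N and contact force between each of bear_3_c1, bear_3_c2, bear_3_c3, bear_3_c4 and dryer above 0.05 N) or (x of bear_3 in the frame of tray_in between -0.05 and 0.05 m and y of bear_3 in the frame of tray_in between -0.09 and 0.09 m and z of bear_3 in the frame of tray_in between -0.006 and 0.006 m and angle between bear_3's own z axis and vertical below 0.05 rad and linear speed of bear_3 below 0.02 m/s and contact force between the fingers and bear_3 below 0.05 N and contact force between any of bear_3_c1, bear_3_c2, bear_3_c3, bear_3_c4 and tray below 0.01 N)) and ((x of bear_4 in the frame of dryer_deck between -0.05 and 0.05 m and y of bear_4 in the frame of dryer_deck between -0.09 and 0.09 m and z of bear_4 in the frame of dryer_deck between -0.006 and 0.006 m and angle between bear_4's own z axis and vertical below 0.05 rad and linear speed of bear_4 below 0.02 m/s and contact force between the fingers and bear_4 below 0.05 N and contact force between each of bear_4_c1, bear_4_c2, bear_4_c3, bear_4_c4 and dryer above 0.05 N) or (x of bear_4 in the frame of tray_in between -0.05 and 0.05 m and y of bear_4 in the frame of tray_in between -0.09 and 0.09 m and z of bear_4 in the frame of tray_in between -0.006 and 0.006 m and angle between bear_4's own z axis and vertical below 0.05 rad and linear speed of bear_4 below 0.02 m/s and contact force between the fingers and bear_4 below 0.05 N and contact force between any of bear_4_c1, bear_4_c2, bear_4_c3, bear_4_c4 and tray below 0.01 N))), for 0.2 s.
3. the start knob is turned to its stop (value of joint start_knob above 1.08 rad), for 0.05 s.
4. the start knob has sprung back (value of joint start_knob below 0.1 rad), for 0.1 s.
At the end, for the whole second after the job is handed in: Every firm bear upright and at rest on the dryer's deck, bearing on all four feet, every rocker likewise on the tray's floor, bearing on three (centre within 50 mm of the deck's or tray's centre in x, 90 mm in y, 6 mm in height; tilt under 0.05 rad); the knob within 0.1 rad of rest (all of step 2 and value of joint start_knob below 0.1 rad); the robot touches nothing.
It fails at once if a brush jar is pushed aside by more than 40 mm or knocked over (distance of brush_jar from where it was at the start of the episode above 0.04 m or angle between brush_jar's own z axis and vertical above 0.5 rad).
It fails at once if a paint tub is pushed aside by more than 40 mm or knocked over (distance of paint_tub from where it was at the start of the episode above 0.04 m or angle between paint_tub's own z axis and vertical above 0.5 rad).
It fails at once if a glaze jar is pushed aside by more than 40 mm or knocked over (distance of glaze_jar from where it was at the start of the episode above 0.04 m or angle between glaze_jar's own z axis and vertical above 0.5 rad).
It fails at once if a bear is pressed or set down on the plate with more than 80 N (contact force between any of bear_1, bear_2, bear_3, bear_4 and plate above 80 N).
It fails at once if a bear falls off the table (height (world z) of any of bear_1, bear_2, bear_3, bear_4 below -0.1 m).
Of bear_2, bear_3, bear_4 only 1 to 2 are there at a start; the rules pass over those that are not, and their reading is None.
At some moment in a run one of bear_1, bear_2, bear_3, bear_4 may be knocked a few centimetres aside while the robot is not near it.
It also fails if it takes over 210 s, if anything falls off the work surface, if the arm or the gripper's body presses on something with over 40 N, if the wrist force passes 120 N, or if a joint passes its speed limit or range.

### The arm

A 6-joint arm with a two-finger parallel gripper is mounted at the origin on the work surface. World frame = base frame: x ahead of the robot, y to its left, z up, the work surface at z = 0. Lengths are in mm, angles in rad, forces in N, time in s.
With the tool pointing down it reaches from about 350 to 950 mm from the base axis. Payload 17.4 kg.
Tool frame: the origin (TCP) lies between the finger pads; the fingertips stand 22 mm ahead of it and the grasp point (between the pads) lies 3 mm ahead of it; z points along the fingers, y is the line along which they close (so a half turn about z gives the same grasp; the last joint's range is limited). The gripper opens to 93 mm and grips with 3 to 60 N. Pads are 15 mm wide; open, the fingers measure 128 mm over their backs; the gripper's body (75 mm by 188 mm) begins 65 mm behind the grasp point.
Start: joints at [1.114, 0.116, 1.442, -0, 1.584, -0.038], TCP at [274.507, 616.667, 240.646] pointing down, gripper open.
Joint ranges: [-2.83, 2.83], [-0.83, 2.19], [0.07, 2.5], [-1.14, 4.28], [0.01, 3], [-2.97, 2.97]. Speed limits (rad/s): [1.89, 1.89, 2.22, 3.14, 3.14, 3.14].

### API

Orientations are given as a rotation vector (axis times angle).
In Python, from workcell import manip gives the robot as it stands.
- The arm moves only by the shell command python3 shift.py FILE [OPENING] [FORCE], which reads ROWS from the file FILE. ROWS is one flat JSON list of numbers that holds 1 to 20 rows one after another, with no inner brackets; each row has 6 numbers: dx, dy, dz in units of 20 mm, then a rotation vector rx, ry, rz in units of 0.2 rad; each row is the pose to reach, as a shift and turn from the pose commanded when the command began, along the tool's axes at that moment; what a row does not reach only later rows make up. A row lasts 1/8 s, in which the tool goes at most 62.5 mm and 0.188 rad, less where a joint would pass 70% of its speed; a pose out of reach is approached as far as the arm can. OPENING is the finger opening in mm, set as the command begins (- or left out keeps the last). The fingers move at their own pace and stop on an object; FORCE is the grip in N (left out, the last holds). Time passes only in rows, so rows that do not move let the fingers close. It prints the time, the measured TCP pose, the force, the opening and the grip force at its end. Input that does not fit is refused with a message, and nothing moves.
- manip.get_state(): the state, without advancing time (a new reading comes with each control period).
- manip.capture(name): name is "scene" or "top" or "wrist"; returns a dict with "frame" (400x640x3 uint8, red, green, blue), "z_map" (400x640 float32, mm along the optical axis (not along the pixel's ray), 0 where there is no reading), "camera_matrix" (3x3 intrinsics, pixels), "R" (3x3) and "t" (3): a world point X has camera coordinates R X + t. Camera axes: x right, y down, z forward; pixel columns grow to the right and rows downward; lengths in mm; the calibration is good to about 2 mm. A picture is of the moment at which its call begins.
- manip.finish_job(): hands the job in; it is judged then, once.
The state is a dict: "time": time; "joint_pos": joint angles; "qd": joint speeds; "tau": joint torques, N m; "eef_pos": TCP position; "ee_rot": TCP orientation; "wrist_force": force on the tool from outside, world axes, zero at the start; "ft_torque": the same for the moment, N m; "gripper_width": finger opening in mm; "gripper_force": force on a finger pad.
Only numpy, scipy, OpenCV 4.12 (cv2) and the standard library are available. Lean on these libraries where they do the work, as an engineer would, in place of code of your own. Each camera call takes 0.05 s, during which the arm holds its last target. There are 200 camera calls.

## Working session

There is one attempt and no reset: what is moved stays moved. The work goes in short steps, Python scripts to look and compute and a shell command to move; the robot and the scene stay as the last step left them, time stands still between calls to the robot, and variables do not carry over. Pictures are saved under pics/ and viewed, at most 14 in all, crops included, and the job is handed in when it is done.

```bash
ls; mkdir -p pics
cat > h.py <<'E'
import numpy as np, cv2
from workcell import manip
def cap(n):
    return manip.capture(n)
def world(c):
    z=c["z_map"].astype(float); K=c["camera_matrix"]
    v,u=np.mgrid[0:z.shape[0],0:z.shape[1]]
    P=np.stack([(u-K[0][2])/K[0][0]*z,(v-K[1][2])/K[1][1]*z,z],-1)
    W=(P-np.array(c["t"]))@np.array(c["R"])
    W[z<=0]=np.nan
    return W
def save(c,n): cv2.imwrite(f"pics/{n}.png",c["frame"][:,:,::-1])
E
python3 - <<'E'
from h import *
for n in ("top","scene"):
    c=cap(n); save(c,n+"0"); np.savez(n+"0.npz",W=world(c),f=c["frame"]); print(n,np.round(c["camera_matrix"],1).tolist(),np.round(c["R"],3).tolist(),np.round(c["t"]))
s=manip.get_state(); print({k:np.round(v,3) for k,v in s.items()})
E
```

```text
pics
shift.py
workcell.py
top [[469.7, 0.0, 315.0], [0.0, 469.7, 202.1], [0.0, 0.0, 1.0]] [[0.026, -1.0, 0.008], [-0.984, -0.027, -0.176], [0.176, -0.003, -0.984]] [ -34.  626. 1361.]
scene [[450.7, 0.0, 325.4], [0.0, 450.7, 201.9], [0.0, 0.0, 1.0]] [[0.635, 0.772, 0.007], [0.648, -0.528, -0.549], [-0.42, 0.354, -0.836]] [-380. -337. 1472.]
{'time': np.float64(0.1), 'joint_pos': array([ 1.114,  0.116,  1.442,  0.   ,  1.584, -0.038]), 'qd': array([ 0.001, -0.001, -0.001, -0.   , -0.001,  0.   ]), 'tau': array([ 2.0000e-03, -7.2289e+01, -6.2387e+01,  7.8000e-02,  2.3000e-02,
       -0.0000e+00]), 'eef_pos': array([274.415, 616.536, 239.969]), 'ee_rot': array([-6.530e-01, -3.073e+00,  2.000e-03]), 'wrist_force': array([ 0.404,  1.388, -0.706]), 'ft_torque': array([-0.006, -0.032, -0.045]), 'gripper_force': np.float64(0.0), 'gripper_width': np.float64(93.042)}
```

View pics/top0.png

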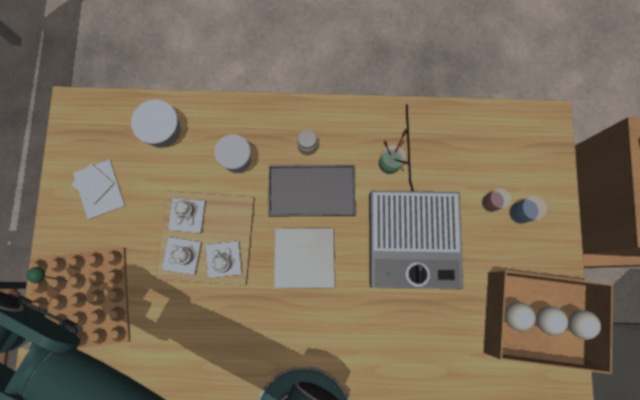

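View pics/scene0.png

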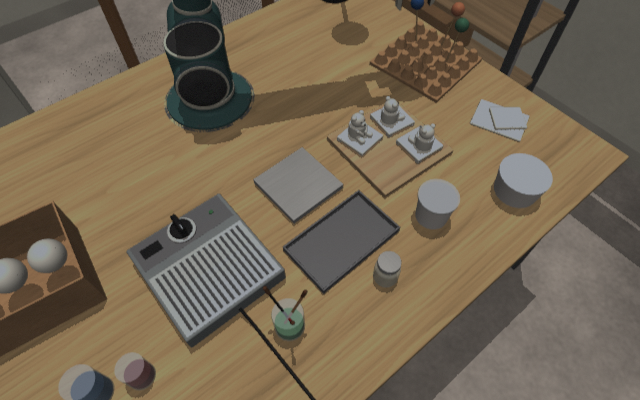

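The top view shows three bears on the board at about (186,215), (182,257) and (224,260). The plate is at (304,257), the tray at (312,190), the dryer at (416,240) and its knob at (417,273). The scene view agrees with this.

```bash
cat >> h.py <<'E'
def rect(pts):
    (c,s,a)=cv2.minAreaRect(pts.astype(np.float32)); 
    a=(a+45)%90-45
    return np.round(c,1),np.round(s,1),round(a,1)
def comps(W,m,minn=40):
    n,l,st,_=cv2.connectedComponentsWithStats(m.astype(np.uint8),connectivity=4)
    return [l==i for i in range(1,n) if st[i,4]>=minn]
def bears(W,zt,box,sym=False):
    """bears standing on surface zt: plinth rect, head, yaw (bear +x dir)"""
    x0,x1,y0,y1=box; inb=(W[...,0]>x0)&(W[...,0]<x1)&(W[...,1]>y0)&(W[...,1]<y1)
    for k in comps(W,inb&(W[...,2]>zt+10)&(W[...,2]<zt+105),100):
        P=W[k]; pl=P[(P[:,2]<zt+23)]; hd=P[P[:,2]>zt+75]; tr=P[(P[:,2]>zt+36)&(P[:,2]<zt+58)]
        print("plinth",rect(pl[:,:2]),"all",rect(P[:,:2]),"zmed",np.round(np.median(pl[:,2]),1),"head",np.round(hd.mean(0),1) if len(hd) else None,rect(hd[:,:2]) if len(hd)>3 else None,"top",P[:,2].max().round(1),len(P))
E
python3 - <<'E'
from h import *
for n in ("top","scene"):
    d=np.load(n+"0.npz"); W=d["W"]; print(n)
    Z=W[...,2]; X=W[...,0];Y=W[...,1]
    print("table z",np.round(np.nanmedian(Z[(X>300)&(X<900)&(abs(Y)<600)]),2))
    bears(W,18,(300,700,100,450))
    # generic flat surfaces
    def surf(name,box,z0,z1):
        x0,x1,y0,y1=box
        for k in comps(W,(X>x0)&(X<x1)&(Y>y0)&(Y<y1)&(Z>z0)&(Z<z1),60):
            print(name,rect(W[k][:,:2]),np.median(W[k][:,2]).round(1),k.sum())
    surf("board",(250,750,50,500),12,23)
    surf("plate",(300,700,-120,150),20,30)
    surf("dryer",(300,800,-450,-100),50,70)
    surf("knob",(300,600,-400,-150),93,112)
    surf("knobdisc",(300,600,-400,-150),66,80)
    surf("traywall",(450,900,-150,150),15,26)
    surf("trayfloor",(450,900,-150,150),2.5,9)
    surf("objects",(600,1000,-400,400),60,250)
E
```

```text
top
table z 3.57
plinth (array([578.4, 375.2]), array([102.2, 100. ]), -4.4) all (array([578.4, 375.2]), array([102.2, 100. ]), -4.4) zmed 35.0 head [590.7 371.9 106.6] (array([592.6, 372.5]), array([40.9, 39.1]), 40.9) top 119.6 1070
plinth (array([456.6, 380.9]), array([101.3, 101. ]), -7.8) all (array([456.6, 380.9]), array([101.3, 101. ]), -7.8) zmed 35.0 head [453.9 365.1 107. ] (array([454.1, 367.2]), array([38.8, 39.8]), 33.9) top 118.9 1115
plinth (array([448.7, 255. ]), array([ 99.7, 101.4]), 8.4) all (array([448.7, 255. ]), array([ 99.7, 101.4]), 8.4) zmed 35.2 head [434.9 251.7 107.2] (array([434.9, 252. ]), array([39.4, 39.6]), -36.7) top 119.2 1115
board (array([515.2, 315.6]), array([272. , 270.4]), -2.3) 18.2 4081
plate (array([460.3,  12.5]), array([180. , 178.8]), 2.4) 25.2 3215
dryer (array([ 523.7, -316.9]), array([290.6, 267.2]), 0.4) 60.6 8399
knob (array([ 418.7, -319.7]), array([50.8, 15.1]), 1.6) 103.3 103
knobdisc (array([ 418.7, -305.8]), array([43., 67.]), -3.5) 71.8 173
knobdisc (array([ 416.6, -341.7]), array([20.9, 58.5]), -5.0) 72.5 89
traywall (array([
[... 2034 characters left out ...]
49
knob (array([ 420.4, -319.8]), array([56.8, 14.4]), 0.8) 104.7 128
knobdisc (array([ 422.9, -320.2]), array([70.5, 66.2]), -2.8) 73.3 382
traywall (array([672. ,  -3.4]), array([161.1, 271.6]), 2.1) 21.4 480
traywall (array([547.4, -29.2]), array([91.2, 21. ]), -2.7) 23.2 106
traywall (array([613.9, -62.1]), array([109.2, 245.3]), 32.7) 21.7 326
trayfloor (array([667.8,  -0.9]), array([147.4, 258. ]), 2.0) 6.0 4300
objects (array([610.4, 370.5]), array([20.1, 44.8]), 0.2) 87.4 189
objects (array([767. , 234.2]), array([106.3, 107.2]), 17.7) 97.5 1349
objects (array([ 711.1, -292.4]), array([222.2, 214.9]), 0.0) 63.0 2898
objects (array([817.3,  13.4]), array([55.4, 57.1]), -20.7) 85.3 515
```

```bash
cat >> h.py <<'E'
from scipy.spatial.transform import Rotation as Ro
def go(*goals):
    """goals (x,y,z,phi deg of closing axis): print shifts along present tool axes"""
    s=manip.get_state(); p=np.array(s["eef_pos"]); R=Ro.from_rotvec(s["ee_rot"]); M=R.as_matrix()
    ph=np.degrees(np.arctan2(M[1,1],M[0,1])); j=s["joint_pos"]
    print("t",round(float(s["time"]),2),"tcp",p.round(1),"phi",ph.round(1),"tilt",np.degrees(np.arccos(-M[2,2])).round(2),"F",np.round(s["wrist_force"],1),"w",round(float(s["gripper_width"]),1))
    for x,y,z,f in goals:
        d=(f-ph+90)%180-90
        T=Ro.from_euler("z",np.radians(ph+d)).as_matrix()@np.array([[0,1,0],[1,0,0],[0,0,-1.]])
        rv=(R.inv()*Ro.from_matrix(T)).as_rotvec()
        j6=j[5]+np.arctan2(p[1],p[0])*-1+np.arctan2(y,x)-np.radians(d)
        print((x,y,z,f),"row",np.round(np.r_[M.T@(np.array([x,y,z])-p)],1).tolist(),np.round(rv,3).tolist(),"j6~",j6.round(2))
E
python3 -c "
from h import *
go((436,252.5,180,99),(436,252.5,66,99))"
```

```text
t 0.1 tcp [274.4 616.5 240. ] phi 66.0 tilt 0.06 F [ 0.4  1.4 -0.7] w 93.0
(436, 252.5, 180, 99) row [-295.7, -266.8, 60.2] [-0.001, -0.0, -0.576] j6~ -1.24
(436, 252.5, 66, 99) row [-295.7, -266.7, 174.2] [-0.001, -0.0, -0.576] j6~ -1.24
```

The rows are not in the units I measure in: shifts go in units of 20 mm and turns go in units of 0.2 rad. I convert before sending: -295.7 mm is -14.785, -266.8 mm is -13.34, -0.576 rad is -2.88.

```bash
echo '[-5,-4.5,0,0,0,-0.9,-14.785,-13.34,3,0,0,-2.88,-14.785,-13.34,3,0,0,-2.88,-14.785,-13.34,3,0,0,-2.88,-14.785,-13.34,3,0,0,-2.88,-14.785,-13.34,3,0,0,-2.88,-14.785,-13.34,3,0,0,-2.88,-14.785,-13.34,3,0,0,-2.88,-14.785,-13.34,3,0,0,-2.88,-14.785,-13.34,3,0,0,-2.88]' > path.dat && python3 shift.py path.dat 93 20
python3 - <<'E'
from h import *
c=cap("wrist"); save(c,"w1"); W=world(c)
bears(W,18,(300,700,100,450))
bears(world(cap("top")),18,(300,700,100,450))
go((436,252.5,66,99))
E
```

```text
time: 1.35
eef_pos: [435.8, 253.5, 180.8]
ee_rot: [-0.249, 3.132, 0.0]
wrist_force: [0.2, -0.3, -0.1]
gripper_width: 92.9
gripper_force: 0.0
plinth (array([450.3, 251.8]), array([ 99.7, 100.2]), 8.1) all (array([450.3, 251.8]), array([ 99.7, 100.2]), 8.1) zmed 35.3 head [433.4 249.4 107.6] (array([436.5, 249.9]), array([40.8, 40.4]), -37.9) top 116.5 8943
plinth (array([457.9, 378. ]), array([100.4,  99.6]), -7.6) all (array([457.9, 378. ]), array([100.4,  99.6]), -7.6) zmed 35.3 head [444.8 363.1 107.1] (array([448.1, 371.3]), array([45.4, 20.1]), -32.5) top 115.5 6357
plinth (array([581.3, 366.5]), array([ 49.7, 105.4]), 10.2) all (array([578.1, 366. ]), array([ 56.1, 105.4]), 10.2) zmed 35.2 head None None top 73.6 2685
plinth (array([579. , 374.6]), array([101.2, 100.5]), -4.1) all (array([579. , 374.6]), array([101.2, 100.5]), -4.1) zmed 35.2 head [590.6 371.9 106.8] (array([593. , 373.8]), array([40.9, 40.1]), 43.7) top 119.3 920
t 1.45 tcp [435.9 253.4 180.7] phi 99.1 tilt 0.0 F [ 0.8 -0.9 -0.2] w 92.9
(436, 252.5, 66, 99) row [0.0, -0.9, 114.7] [0.0, 0.0, 0.001] j6~ -1.25
```

View pics/w1.png

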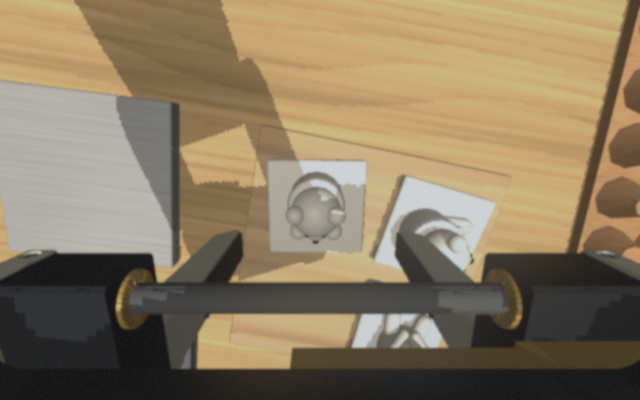

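The wrist view shows bear C at (317,205). Its nose is at (316,240), facing world +x, so its yaw of about 188° is confirmed. B is at (435,230) and the plate is on the left. Next I grasp C.

```bash
echo '[0,-0.075,3,0,0,0,0,-0.075,4.5,0,0,0,0,-0.075,5.725,0,0,0,0,-0.075,5.725,0,0,0]' > path.dat && python3 shift.py path.dat 93 20
echo '[0,0,0,0,0,0,0,0,0,0,0,0,0,0,0,0,0,0,0,0,0,0,0,0,0,0,0,0,0,0]' > path.dat && python3 shift.py path.dat 45 20
echo '[0,0,-1,0,0,0,0,0,-3,0,0,0,0,0,-3,0,0,0]' > path.dat && python3 shift.py path.dat
python3 - <<'E'
from h import *
go((461,12.7,140,99),(461,12.7,76,99))
E
```

```text
time: 1.95
eef_pos: [435.4, 251.2, 64.7]
ee_rot: [0.248, -3.129, 0.002]
wrist_force: [-0.4, -0.6, 0.5]
gripper_width: 92.9
gripper_force: 0.0
time: 2.58
eef_pos: [436.4, 251.2, 66.3]
ee_rot: [-0.247, 3.132, 0.0]
wrist_force: [0.8, 0.6, 2.0]
gripper_width: 51.6
gripper_force: 20.0
time: 2.95
eef_pos: [437.6, 251.8, 130.1]
ee_rot: [-0.246, 3.127, 0.003]
wrist_force: [-0.0, 0.1, -4.2]
gripper_width: 51.7
gripper_force: 20.0
t 2.95 tcp [437.6 251.8 130.1] phi 99.0 tilt 0.29 F [-0.   0.1 -4.2] w 51.7
(461, 12.7, 140, 99) row [14.2, -239.8, -10.4] [0.002, 0.005, 0.0] j6~ -1.75
(461, 12.7, 76, 99) row [14.6, -239.9, 53.6] [0.002, 0.005, 0.0] j6~ -1.75
```

In the tool's units: -10 mm is -0.5, -240 mm is -12.

```bash
echo '[0,0,-0.5,0,0,0,0,-12,-0.5,0,0,0,0,-12,-0.5,0,0,0,0,-12,-0.5,0,0,0,0,-12,-0.5,0,0,0,0,-12,-0.5,0,0,0,0,-12,-0.5,0,0,0]' > path.dat && python3 shift.py path.dat
python3 - <<'E'
from h import *
go((447,10.5,140,99),(447,10.5,78,99))
E
```

```text
time: 3.82
eef_pos: [473.7, 14.3, 135.8]
ee_rot: [0.245, -3.131, -0.001]
wrist_force: [-0.4, 0.5, -2.8]
gripper_width: 51.9
gripper_force: 20.0
t 3.83 tcp [473.7  14.3 135.8] phi 99.0 tilt 0.06 F [-0.4  0.5 -2.8] w 51.9
(447, 10.5, 140, 99) row [26.9, 0.4, -4.2] [0.0, -0.001, -0.001] j6~ -1.76
(447, 10.5, 78, 99) row [26.9, 0.3, 57.8] [0.0, -0.001, -0.001] j6~ -1.76
```

In the tool's units: 62 mm is 3.1, 61 mm is 3.05.

```bash
echo '[1,0,1,0,0,0,1.35,0,2.5,0,0,0,1.35,0,2.85,0,0,0,1.35,0,2.925,0,0,0,1.35,0,3,0,0,0,1.35,0,3.05,0,0,0,1.35,0,3.1,0,0,0,1.35,0,3.1,0,0,0]' > path.dat && python3 shift.py path.dat
python3 -c "
from h import *
go((447,10.5,73,99))"
```

```text
time: 4.82
eef_pos: [447.3, 9.9, 74.2]
ee_rot: [-0.247, 3.132, -0.0]
wrist_force: [0.1, 0.5, -3.1]
gripper_width: 51.8
gripper_force: 20.0
t 4.83 tcp [447.3   9.9  74.2] phi 99.0 tilt 0.0 F [ 0.1  0.5 -3.1] w 51.8
(447, 10.5, 73, 99) row [0.3, 0.6, 1.2] [-0.0, 0.0, 0.0] j6~ -1.76
```

```bash
echo '[0,0,0.025,0,0,0,0,0,0.045,0,0,0,0,0,0.06,0,0,0,0,0,0.06,0,0,0]' > path.dat && python3 shift.py path.dat
echo '[0,0,0,0,0,0,0,0,0,0,0,0,0,0,0,0,0,0,0,0,0,0,0,0]' > path.dat && python3 shift.py path.dat 93
echo '[0,0,-2.5,0,0,0,0,0,-4.5,0,0,0,0,0,-4.5,0,0,0]' > path.dat && python3 shift.py path.dat
python3 - <<'E'
from h import *
bears(world(cap("top")),25,(330,600,-100,130))
bears(world(cap("scene")),25,(330,600,-100,130))
E
```

```text
time: 5.32
eef_pos: [447.4, 9.9, 73.3]
ee_rot: [-0.247, 3.132, -0.0]
wrist_force: [-4.8, -0.3, 6.0]
gripper_width: 51.8
gripper_force: 20.0
time: 5.82
eef_pos: [447.3, 9.9, 72.9]
ee_rot: [0.247, -3.132, -0.0]
wrist_force: [0.7, -0.3, 0.1]
gripper_width: 86.9
gripper_force: 0.0
time: 6.2
eef_pos: [448.5, 9.9, 166.1]
ee_rot: [-0.246, 3.127, -0.001]
wrist_force: [-0.1, 0.1, -1.6]
gripper_width: 92.8
gripper_force: 0.0
plinth (array([462.1,  13.4]), array([102.2, 101.3]), 6.5) all (array([462.1,  13.4]), array([102.2, 101.3]), 6.5) zmed 42.9 head [453.4   9.5 113.3] (array([448.5,  11.2]), array([37.4, 41.7]), -38.5) top 123.9 1210
```

```bash
python3 -c "
from h import *
go((424,-37.2,160,143),(424,-37.2,67,143))"
```

```text
t 6.3 tcp [447.3   9.9 162.6] phi 99.0 tilt 0.01 F [-0.   0.  -0.8] w 93.0
(424, -37.2, 160, 143) row [30.4, -42.9, 2.6] [-0.0, 0.0, -0.768] j6~ -2.64
(424, -37.2, 67, 143) row [30.4, -42.9, 95.6] [-0.0, 0.0, -0.768] j6~ -2.64
```

In the tool's units: 95.6 mm is 4.78, 95 mm is 4.75, -0.768 rad is -3.84.

```bash
echo '[0.75,-1,0,0,0,-0.9,1.52,-2.15,0,0,0,-1.8,1.52,-2.15,0,0,0,-2.8,1.52,-2.15,0,0,0,-3.84,1.52,-2.15,0,0,0,-3.84,1.52,-2.15,2.5,0,0,-3.84,1.52,-2.15,4.25,0,0,-3.84,1.52,-2.15,4.75,0,0,-3.84,1.52,-2.15,4.78,0,0,-3.84,1.52,-2.15,4.78,0,0,-3.84]' > path.dat && python3 shift.py path.dat 0 20
python3 -c "
from h import *
go((424,-37.2,64,143))"
for i in 1; do echo '[0,0,0.05,0,0,0,0,0,0.1,0,0,0,0,0,0.1,0,0,0]' > path.dat && python3 shift.py path.dat; done
echo '[0,0,0.05,0,0,0,0,0,0.05,0,0,0]' > path.dat && python3 shift.py path.dat
echo '[0,0,0.025,0,0,0,0,0,0.025,0,0,0]' > path.dat && python3 shift.py path.dat
```

```text
time: 7.55
eef_pos: [424.7, -37.4, 68.7]
ee_rot: [-1.4, 2.811, -0.002]
wrist_force: [0.3, -0.1, 0.2]
gripper_width: 1.7
gripper_force: 0.0
t 7.55 tcp [424.7 -37.4  68.7] phi 143.0 tilt 0.1 F [ 0.3 -0.1  0.2] w 1.7
(424, -37.2, 64, 143) row [0.3, 0.7, 4.7] [-0.002, 0.001, -0.001] j6~ -2.64
time: 7.92
eef_pos: [424.0, -37.3, 65.5]
ee_rot: [-1.402, 2.811, -0.0]
wrist_force: [0.6, 1.3, -0.3]
gripper_width: 0.3
gripper_force: 0.0
time: 8.18
eef_pos: [424.0, -37.3, 64.3]
ee_rot: [1.402, -2.811, -0.0]
wrist_force: [-0.3, -0.2, 0.8]
gripper_width: 0.3
gripper_force: 0.0
time: 8.43
eef_pos: [424.0, -37.3, 64.2]
ee_rot: [1.402, -2.811, 0.0]
wrist_force: [-3.0, 0.8, 5.7]
gripper_width: 0.5
gripper_force: 2.8
```

Corner (+,+) is firm: contact at z = 64.2 and 5.7 N. Next is the diagonally opposite corner.

```bash
python3 -c "
from h import *
go((499,62.2,160,143),(499,62.2,64,143))"
```

```text
t 8.43 tcp [424.  -37.3  64.2] phi 143.0 tilt 0.0 F [-3.   0.8  5.7] w 0.5
(499, 62.2, 160, 143) row [-124.6, -0.0, -95.8] [-0.0, -0.0, 0.0] j6~ -2.43
(499, 62.2, 64, 143) row [-124.6, -0.0, 0.2] [-0.0, -0.0, 0.0] j6~ -2.43
```

```bash
echo '[0,0,-2.5,0,0,0,0,0,-4.8,0,0,0,-3.1,0,-4.8,0,0,0,-6.23,0,-4.8,0,0,0,-6.23,0,-4.8,0,0,0,-6.23,0,-2.5,0,0,0,-6.23,0,-0.75,0,0,0,-6.23,0,-0.25,0,0,0,-6.23,0,-0.15,0,0,0,-6.23,0,-0.1,0,0,0,-6.23,0,-0.05,0,0,0,-6.23,0,0,0,0,0,-6.23,0,0,0,0,0,-6.23,0,0,0,0,0]' > path.dat && python3 shift.py path.dat
echo '[0,0,0.02,0,0,0,0,0,0.02,0,0,0]' > path.dat && python3 shift.py path.dat
python3 -c "
from h import *
go((511.2,-24.9,160,53),(511.2,-24.9,63.7,53),(411.8,49.9,63.7,53))"
```

```text
time: 10.18
eef_pos: [499.2, 62.3, 64.3]
ee_rot: [-1.402, 2.811, -0.0]
wrist_force: [0.2, -0.2, 4.6]
gripper_width: 0.6
gripper_force: 2.1
time: 10.42
eef_pos: [499.2, 62.2, 64.2]
ee_rot: [-1.402, 2.811, -0.0]
wrist_force: [-2.7, -0.5, 9.1]
gripper_width: 0.7
gripper_force: 4.7
t 10.43 tcp [499.2  62.2  64.2] phi 143.0 tilt 0.04 F [-2.7 -0.5  9.1] w 0.7
(511.2, -24.9, 160, 53) row [62.4, -62.0, -95.8] [-0.001, -0.0, -1.571] j6~ -4.17
(511.2, -24.9, 63.7, 53) row [62.4, -62.0, 0.5] [-0.001, -0.0, -1.571] j6~ -4.17
(411.8, 49.9, 63.7, 53) row [62.5, 62.4, 0.4] [-0.001, -0.0, -1.571] j6~ -4.0
```

In the tool's units: -1 mm is -0.05, -96 mm is -4.8, 1.571 rad is 7.855.

```bash
echo '[0,0,-2.5,0,0,0,0,0,-4.8,0,0,0.9,1.5,-1.5,-4.8,0,0,1.8,3.12,-3.1,-4.8,0,0,2.7,3.12,-3.1,-4.8,0,0,3.6,3.12,-3.1,-4.8,0,0,4.5,3.12,-3.1,-4.8,0,0,5.4,3.12,-3.1,-4.8,0,0,6.3,3.12,-3.1,-4.8,0,0,7.2,3.12,-3.1,-4.8,0,0,7.855,3.12,-3.1,-2.5,0,0,7.855,3.12,-3.1,-0.75,0,0,7.855,3.12,-3.1,-0.25,0,0,7.855,3.12,-3.1,-0.15,0,0,7.855,3.12,-3.1,-0.1,0,0,7.855,3.12,-3.1,-0.05,0,0,7.855,3.12,-3.1,0,0,0,7.855,3.12,-3.1,0,0,0,7.855]' > path.dat && python3 shift.py path.dat
python3 -c "
from h import *
go((411.8,49.9,63.7,53))"
```

```text
time: 12.68
eef_pos: [511.2, -25.0, 63.8]
ee_rot: [0.997, 2.979, 0.0]
wrist_force: [1.1, -1.2, 1.1]
gripper_width: 0.2
gripper_force: 0.6
t 12.68 tcp [511.2 -25.   63.8] phi 53.0 tilt 0.04 F [ 1.1 -1.2  1.1] w 0.2
(411.8, 49.9, 63.7, 53) row [124.4, -0.0, 0.0] [0.0, 0.001, -0.0] j6~ -0.85
```

In the tool's units: 1 mm is 0.05, 0.5 mm is 0.025.

```bash
echo '[0,0,0.025,0,0,0,0,0,0.05,0,0,0,0,0,0.05,0,0,0]' > path.dat && python3 shift.py path.dat; echo '[0,0,0.025,0,0,0,0,0,0.05,0,0,0,0,0,0.05,0,0,0]' > path.dat && python3 shift.py path.dat
```

```text
time: 13.05
eef_pos: [511.0, -24.9, 62.4]
ee_rot: [0.997, 2.979, -0.0]
wrist_force: [0.8, -0.4, 1.8]
gripper_width: 0.4
gripper_force: 0.7
time: 13.42
eef_pos: [510.9, -24.9, 61.4]
ee_rot: [-0.997, -2.979, 0.0]
wrist_force: [1.1, -1.0, 1.8]
gripper_width: 0.4
gripper_force: 0.7
```

Corner (-,+) gives about 3 mm at under 2 N, so C is a rocker and goes in the tray.

In the tool's units: -100 mm is -5, -50 mm is -2.5.

```bash
echo '[0,0,-0.5,0,0,0,0,0,-2.5,0,0,0,0,0,-5,0,0,0,0,0,-5,0,0,0]' > path.dat && python3 shift.py path.dat
python3 - <<'E'
from h import *
for n in ("top","scene"):
  W=world(cap(n)); bears(W,25,(330,600,-100,130)); print('--')
go((447.5,10.5,160,98),(447.5,10.5,73,98))
E
```

```text
time: 13.92
eef_pos: [512.3, -25.0, 166.0]
ee_rot: [0.995, 2.974, 0.002]
wrist_force: [-0.2, 0.6, -0.7]
gripper_width: 0.4
gripper_force: 0.0
plinth (array([454.7,   6.3]), array([92. , 92.2]), 1.8) all (array([454.7,   6.3]), array([92. , 92.2]), 1.8) zmed 42.2 head [445.5  12.1 114.2] (array([445.8,  13. ]), array([40.3, 38.4]), -43.0) top 125.0 807
--
plinth (array([460.5,  14.3]), array([103.3, 101.8]), 7.8) all (array([460.5,  14.3]), array([103.3, 101.8]), 7.8) zmed 43.0 head [448.5  -7.7 106.6] (array([447.3,  -6.9]), array([ 3.8, 10.1]), -17.1) top 115.3 908
--
t 14.03 tcp [510.9 -24.9 161.8] phi 53.0 tilt 0.04 F [-0.2  0.7 -0.8] w 0.5
(447.5, 10.5, 160, 98) row [71.9, -9.9, 1.7] [0.0, 0.001, -0.785] j6~ -1.74
(447.5, 10.5, 73, 98) row [72.0, -9.9, 88.7] [0.0, 0.001, -0.785] j6~ -1.74
```

```bash
echo '[2.5,-0.4,0,0,0,-0.9,3.6,-0.5,0,0,0,-1.8,3.6,-0.5,0,0,0,-2.7,3.6,-0.5,0,0,0,-3.6,3.6,-0.5,0,0,0,-3.925,3.6,-0.5,2.25,0,0,-3.925,3.6,-0.5,3.9,0,0,-3.925,3.6,-0.5,4.435,0,0,-3.925,3.6,-0.5,4.435,0,0,-3.925]' > path.dat && python3 shift.py path.dat 93 20
echo '[0,0,0,0,0,0,0,0,0,0,0,0,0,0,0,0,0,0,0,0,0,0,0,0]' > path.dat && python3 shift.py path.dat 45 20
echo '[0,0,-1,0,0,0,0,0,-2.5,0,0,0,0,0,-2.5,0,0,0]' > path.dat && python3 shift.py path.dat
python3 - <<'E'
from h import *
go((655.5,57.6,125,92),(655.5,57.6,58,92))
E
```

```text
time: 15.15
eef_pos: [447.1, 10.4, 72.4]
ee_rot: [0.218, -3.132, -0.0]
wrist_force: [-0.2, 0.2, -0.2]
gripper_width: 86.1
gripper_force: 0.0
time: 15.65
eef_pos: [447.5, 10.4, 73.0]
ee_rot: [-0.218, 3.134, -0.0]
wrist_force: [-0.2, 0.1, -0.2]
gripper_width: 55.3
gripper_force: 0.0
time: 16.02
eef_pos: [448.2, 10.4, 124.3]
ee_rot: [-0.218, 3.131, -0.0]
wrist_force: [-0.6, 0.4, -4.4]
gripper_width: 51.5
gripper_force: 20.0
t 16.02 tcp [448.2  10.4 124.3] phi 98.0 tilt 0.17 F [-0.6  0.4 -4.4] w 51.5
(655.5, 57.6, 125, 92) row [-211.8, 18.0, -0.1] [-0.0, 0.003, 0.104] j6~ -1.57
(655.5, 57.6, 58, 92) row [-211.7, 18.0, 66.9] [-0.0, 0.003, 0.104] j6~ -1.57
```

Run:
```python
from h import *
s=manip.get_state()
for n in ("scene","top","wrist"):
  W=world(cap(n)); m=(abs(W[...,0]-461)<75)&(abs(W[...,1]-12)<75)&(W[...,2]>70)
  P=W[m]; h,e=np.histogram(P[:,2],bins=np.arange(70,190,3)); print(n,len(P)); print(dict(zip(e[:-1].tolist(),h.tolist())))
  pl=P[(P[:,2]>80)&(P[:,2]<102)]
  if len(pl)>50: 
     A=np.c_[pl[:,:2],np.ones(len(pl))]; print(rect(pl[:,:2]),np.linalg.lstsq(A,pl[:,2],rcond=None)[0])
print(manip.get_state()["eef_pos"])
```

```text
scene 7589
{70: 0, 73: 4, 76: 7, 79: 12, 82: 18, 85: 57, 88: 307, 91: 237, 94: 43, 97: 21, 100: 28, 103: 42, 106: 27, 109: 20, 112: 15, 115: 23, 118: 26, 121: 22, 124: 33, 127: 29, 130: 35, 133: 35, 136: 19, 139: 16, 142: 16, 145: 25, 148: 24, 151: 22, 154: 17, 157: 22, 160: 16, 163: 19, 166: 16, 169: 7, 172: 2, 175: 2, 178: 2, 181: 1, 184: 1}
(array([462.,  14.]), array([102.2, 101.9]), 8.4) [-7.19017930e-03  2.31623255e-03  9.43309473e+01]
top 3116
{70: 0, 73: 0, 76: 0, 79: 0, 82: 0, 85: 1, 88: 0, 91: 0, 94: 0, 97: 0, 100: 0, 103: 0, 106: 0, 109: 0, 112: 0, 115: 0, 118: 0, 121: 0, 124: 0, 127: 0, 130: 0, 133: 0, 136: 0, 139: 0, 142: 0, 145: 0, 148: 0, 151: 0, 154: 0, 157: 0, 160: 0, 163: 0, 166: 0, 169: 0, 172: 0, 175: 0, 178: 0, 181: 0, 184: 0}
wrist 90986
{70: 29, 73: 36, 76: 2, 79: 36, 82: 205, 85: 4851, 88: 1435, 91: 16, 94: 83, 97: 82, 100: 140, 103: 171, 106: 195, 109: 232, 112: 221, 115: 233, 118: 263, 121: 346, 124: 629, 127: 1753, 130: 366, 133: 247, 136: 263, 139: 346, 142: 475, 145: 595, 148: 712, 151: 796, 154: 927, 157: 1069, 160: 712, 163: 306, 166: 97, 169: 109, 172: 156, 175: 156, 178: 179, 181: 199, 184: 608}
(array([461.4,  11.1]), array([ 99.8, 100.3]), 8.1) [5.72316799e-03 4.38369984e-04 8.52855877e+01]
[446.8936317   10.41535112 121.32757255]
```

```bash
echo '[-3,0.25,-0.25,0,0,0.25,-10.59,0.9,-0.25,0,0,0.52,-10.59,0.9,-0.25,0,0,0.52,-10.59,0.9,-0.25,0,0,0.52,-10.59,0.9,-0.25,0,0,0.52,-10.59,0.9,1,0,0,0.52,-10.59,0.9,2.25,0,0,0.52,-10.59,0.9,2.8,0,0,0.52,-10.59,0.9,2.9,0,0,0.52,-10.59,0.9,2.9,0,0,0.52]' > path.dat && python3 shift.py path.dat
python3 -c "
from h import *
go((655.5,57.6,55.5,92))"
```

```text
time: 17.42
eef_pos: [654.9, 57.6, 65.6]
ee_rot: [-0.055, 3.14, 0.0]
wrist_force: [-0.4, -0.6, -3.6]
gripper_width: 51.7
gripper_force: 20.0
t 17.43 tcp [654.9  57.6  65.6] phi 92.0 tilt 0.05 F [-0.4 -0.6 -3.6] w 51.7
(655.5, 57.6, 55.5, 92) row [-0.6, -0.0, 10.1] [0.0, 0.001, 0.0] j6~ -1.56
```

In the tool's units: 9 mm is 0.45, 8.5 mm is 0.425.

```bash
echo '[0,0,0.25,0,0,0,0,0,0.35,0,0,0,0,0,0.4,0,0,0,0,0,0.425,0,0,0,0,0,0.45,0,0,0,0,0,0.45,0,0,0]' > path.dat && python3 shift.py path.dat;echo '[0,0,0.025,0,0,0,0,0,0.05,0,0,0,0,0,0.05,0,0,0]' > path.dat && python3 shift.py path.dat;echo '[0,0,0.025,0,0,0,0,0,0.05,0,0,0,0,0,0.05,0,0,0]' > path.dat && python3 shift.py path.dat
```

```text
time: 18.18
eef_pos: [654.8, 57.6, 56.6]
ee_rot: [-0.055, 3.141, -0.0]
wrist_force: [-4.4, -1.0, 6.3]
gripper_width: 51.2
gripper_force: 20.0
time: 18.55
eef_pos: [655.0, 57.6, 56.5]
ee_rot: [-0.055, 3.14, -0.0]
wrist_force: [-9.5, -1.3, 13.9]
gripper_width: 51.5
gripper_force: 20.0
time: 18.92
eef_pos: [655.1, 57.5, 56.5]
ee_rot: [-0.055, 3.14, -0.0]
wrist_force: [-14.1, -1.8, 21.4]
gripper_width: 51.8
gripper_force: 20.0
```

In the tool's units: -1.8 mm is -0.09.

```bash
echo '[0,0,-0.09,0,0,0,0,0,-0.09,0,0,0]' > path.dat && python3 shift.py path.dat
echo '[0,0,0,0,0,0,0,0,0,0,0,0,0,0,0,0,0,0,0,0,0,0,0,0]' > path.dat && python3 shift.py path.dat 93
echo '[0,0,-2.5,0,0,0,0,0,-5.5,0,0,0,0,0,-5.5,0,0,0]' > path.dat && python3 shift.py path.dat
python3 - <<'E'
from h import *
W=world(cap("top"));bears(W,18,(300,700,180,450));print("tray");bears(W,5,(596,745,-125,122))
W=world(cap("scene"));bears(W,18,(300,700,180,450));print("tray");bears(W,5,(596,745,-125,122))
go((456,366,190,-7.8),(456,366,67,-7.8))
E
```

```text
time: 19.18
eef_pos: [655.0, 57.6, 56.5]
ee_rot: [-0.055, 3.14, -0.0]
wrist_force: [-4.2, -0.3, 9.6]
gripper_width: 51.5
gripper_force: 20.0
time: 19.68
eef_pos: [654.7, 57.6, 55.4]
ee_rot: [0.055, -3.141, -0.0]
wrist_force: [-0.2, 0.9, 0.3]
gripper_width: 87.6
gripper_force: 0.0
time: 20.05
eef_pos: [656.5, 57.7, 171.2]
ee_rot: [-0.055, 3.133, 0.0]
wrist_force: [-0.0, 0.4, -0.3]
gripper_width: 92.9
gripper_force: 0.0
plinth (array([578.8, 374.9]), array([101.8, 100.4]), -3.6) all (array([578.8, 374.9]), array([101.8, 100.4]), -3.6) zmed 35.0 head [590.5 371.9 106.8] (array([592.1, 372.3]), array([40.1, 38.7]), 40.0) top 121.0 1072
plinth (array([456. , 381.1]), array([101.8,  99.8]), -7.9) all (array([456. , 381.1]), array([101.8,  99.8]), -7.9) zmed 35.1 head [453.9 365.  106.4] (array([454.3, 366.7]), array([39.2, 40.6]), 36.1) top 119.3 1113
tray
plinth (array([646.2,  61.8]), array([46.3, 90.6]), 1.1) all (array([646.3,  61.8]), array([46.7, 90.3]), 1.7) zmed 22.1 head [644.7  59.2  94.7] (array([643.8,  59.6]), array([19.2, 41.2]), 1.7) top 105.0 444
plinth (array([482.8, 382. ]), array([95. , 53.4]), -9.0) all (array([482.8, 382. ]), array([95. , 53.4]), -9.0) zmed 35.8 head None None top 80.3 333
plinth (array([580.5, 374.9]), array([103.5, 101.7]), -4.4) all (array([580.5, 374.9]), array([103.5, 101.7]), -4.4) zmed 35.8 head [598.4 368.6 106.4] (array([596.3, 372. ]), array([40.2, 41.6]), 41.3) top 119.5 999
tray
plinth (array([669.1,  60. ]), array([101.7, 102. ]), 2.6) all (array([669.1,  60. ]), array([101.7, 102. ]), 2.6) zmed 22.8 head [659.6  56.1  93.6] (array([656.4,  57.8]), array([39. , 38.6]), -43.3) top 105.8 1324
t 20.15 tcp [654.8  57.6 165.9] phi 92.0 tilt 0.06 F [-0.1  0.1 -0.9] w 92.9
(456, 366, 190, -7.8) row [187.8, 315.2, -24.3] [-0.001, 0.001, -1.399] j6~ -2.37
(456, 366, 67, -7.8) row [187.9, 315.2, 98.7] [-0.001, 0.001, -1.399] j6~ -2.37
```

C is well placed in the tray at (669,60). Next is bear B.

```bash
echo '[0,0,-1.2,0,0,0.9,2.5,4,-1.2,0,0,1.8,9.4,15.75,-1.2,0,0,2.7,9.4,15.75,-1.2,0,0,3.6,9.4,15.75,-1.2,0,0,4.5,9.4,15.75,-1.2,0,0,5.4,9.4,15.75,-1.2,0,0,6.3,9.4,15.75,-1.2,0,0,7.2,9.4,15.75,-1.2,0,0,8.1,9.4,15.75,-1.2,0,0,8.715,9.4,15.75,-1.2,0,0,8.715,9.4,15.75,-1.2,0,0,8.715]' > path.dat && python3 shift.py path.dat
python3 - <<'E'
from h import *
bears(world(cap("wrist")),18,(300,700,180,450))
go((456,366,66.5,-7.8))
E
```

```text
time: 21.65
eef_pos: [455.6, 365.7, 188.7]
ee_rot: [-2.365, -2.067, 0.002]
wrist_force: [0.1, 0.2, 0.1]
gripper_width: 93.1
gripper_force: 0.0
plinth (array([580.8, 372.3]), array([100.1,  99.8]), -3.8) all (array([580.8, 372.3]), array([100.1,  99.8]), -3.8) zmed 35.2 head [589.5 373.6 106.7] (array([594.1, 372.5]), array([41. , 39.1]), 43.5) top 117.1 10740
plinth (array([458.4, 379.5]), array([ 98.9, 100.1]), -7.5) all (array([458.4, 379.5]), array([ 98.9, 100.1]), -7.5) zmed 35.4 head [457.3 369.4 107.3] (array([457.1, 365.7]), array([40.7, 40.9]), 38.9) top 116.4 9312
t 21.7 tcp [455.6 365.7 188.9] phi -7.7 tilt 0.05 F [-0.2 -0.8 -1.2] w 93.2
(456, 366, 66.5, -7.8) row [0.5, 0.4, 122.4] [-0.001, 0.001, 0.001] j6~ 0.77
```

In the tool's units: 60 mm is 3, 122.4 mm is 6.12.

```bash
echo '[0.025,0.02,3,0,0,0,0.025,0.02,5.25,0,0,0,0.025,0.02,6.075,0,0,0,0.025,0.02,6.12,0,0,0,0.025,0.02,6.12,0,0,0]' > path.dat && python3 shift.py path.dat 93 20
echo '[0,0,0,0,0,0,0,0,0,0,0,0,0,0,0,0,0,0,0,0,0,0,0,0,0,0,0,0,0,0,0,0,0,0,0,0]' > path.dat && python3 shift.py path.dat 45 20
echo '[0,0,-0.75,0,0,0,0,0,-3.25,0,0,0,0,0,-3.25,0,0,0]' > path.dat && python3 shift.py path.dat
python3 - <<'E'
from h import *
go((459,-1.4,130,-7.8),(459,-1.4,73,-7.8))
E
```

```text
time: 22.32
eef_pos: [456.9, 366.8, 69.1]
ee_rot: [2.368, 2.064, 0.004]
wrist_force: [0.5, -0.4, 0.7]
gripper_width: 92.5
gripper_force: 0.0
time: 23.08
eef_pos: [456.2, 366.3, 67.2]
ee_rot: [-2.368, -2.064, 0.0]
wrist_force: [0.5, -0.3, 1.6]
gripper_width: 51.6
gripper_force: 20.0
time: 23.45
eef_pos: [457.5, 367.2, 137.0]
ee_rot: [2.368, 2.064, 0.01]
wrist_force: [1.1, -0.3, -3.4]
gripper_width: 51.7
gripper_force: 20.0
t 23.45 tcp [457.5 367.2 137. ] phi -7.8 tilt 0.36 F [ 1.1 -0.3 -3.4] w 51.7
(459, -1.4, 130, -7.8) row [-365.0, 51.8, 5.6] [0.005, -0.004, -0.001] j6~ 0.09
(459, -1.4, 73, -7.8) row [-365.3, 51.6, 62.6] [0.005, -0.004, -0.001] j6~ 0.09
```

The rows are not in the units I measure in: shifts go in units of 20 mm and turns go in units of 0.2 rad. I convert before sending: -365 mm is -18.25, -60 mm is -3.

```bash
echo '[-3,0.45,0,0,0,0,-18.25,2.59,0,0,0,0,-18.25,2.59,0,0,0,0,-18.25,2.59,0,0,0,0,-18.25,2.59,0,0,0,0,-18.25,2.59,0,0,0,0,-18.25,2.59,0,0,0,0,-18.25,2.59,0,0,0,0,-18.25,2.59,0,0,0,0,-18.25,2.59,1.5,0,0,0,-18.25,2.59,2.3,0,0,0,-18.25,2.59,2.5,0,0,0,-18.25,2.59,2.5,0,0,0,-18.25,2.59,2.5,0,0,0]' > path.dat && python3 shift.py path.dat
python3 - <<'E'
from h import *
go((459,-1.4,74,-7.8))
E
```

```text
time: 25.2
eef_pos: [458.0, -2.3, 83.0]
ee_rot: [2.368, 2.064, 0.001]
wrist_force: [-0.2, 0.2, -3.4]
gripper_width: 51.6
gripper_force: 20.0
t 25.2 tcp [458.   -2.3  83. ] phi -7.8 tilt 0.06 F [-0.2  0.2 -3.4] w 51.6
(459, -1.4, 74, -7.8) row [1.1, 0.8, 9.0] [0.001, -0.0, -0.001] j6~ 0.08
```

In the tool's units: 8.8 mm is 0.44, 8.5 mm is 0.425.

```bash
echo '[0,0,0.25,0,0,0,0,0,0.35,0,0,0,0,0,0.4,0,0,0,0,0,0.425,0,0,0,0,0,0.44,0,0,0,0,0,0.44,0,0,0]' > path.dat && python3 shift.py path.dat
echo '[0,0,0.015,0,0,0,0,0,0.015,0,0,0]' > path.dat && python3 shift.py path.dat
```

```text
time: 25.95
eef_pos: [457.7, -2.4, 74.1]
ee_rot: [2.368, 2.064, -0.0]
wrist_force: [-7.4, -0.1, 8.3]
gripper_width: 52.0
gripper_force: 20.0
time: 26.2
eef_pos: [457.7, -2.4, 74.1]
ee_rot: [2.368, 2.064, -0.0]
wrist_force: [-9.6, 0.5, 12.0]
gripper_width: 51.9
gripper_force: 20.0
```

In the tool's units: -0.9 mm is -0.045.

```bash
echo '[0,0,-0.045,0,0,0,0,0,-0.045,0,0,0,0,0,-0.045,0,0,0,0,0,-0.045,0,0,0,0,0,-0.045,0,0,0]' > path.dat && python3 shift.py path.dat 93
echo '[0,0,-2.5,0,0,0,0,0,-4.4,0,0,0,0,0,-4.4,0,0,0]' > path.dat && python3 shift.py path.dat
python3 - <<'E'
from h import *
W=world(cap("top"));bears(W,25,(330,600,-100,130))
W=world(cap("scene"));bears(W,25,(330,600,-100,130))
go((497.2,-38.1,160,37.2),(497.2,-38.1,66,37.2))
E
```

```text
time: 26.82
eef_pos: [457.7, -2.4, 73.9]
ee_rot: [2.368, 2.064, -0.0]
wrist_force: [-0.6, -0.2, -0.7]
gripper_width: 92.1
gripper_force: 0.0
time: 27.2
eef_pos: [458.8, -2.4, 164.9]
ee_rot: [2.366, 2.062, 0.005]
wrist_force: [-0.1, -0.0, -0.7]
gripper_width: 93.4
gripper_force: 0.0
plinth (array([461. ,  12.6]), array([101.1, 100.5]), -7.9) all (array([461. ,  12.6]), array([101.1, 100.5]), -7.9) zmed 43.0 head [461.1  -8.7 114.1] (array([459.1,  -7.9]), array([45.4, 28.2]), 2.7) top 124.9 1040
t 27.3 tcp [457.6  -2.4 161.6] phi -7.9 tilt 0.01 F [-0.  -0.6 -0.4] w 93.0
(497.2, -38.1, 160, 37.2) row [-30.0, 44.1, 1.6] [0.0, 0.0, -0.786] j6~ -0.78
(497.2, -38.1, 66, 37.2) row [-30.0, 44.1, 95.6] [0.0, 0.0, -0.786] j6~ -0.78
```

In the tool's units: 98 mm is 4.9, 97 mm is 4.85, -0.786 rad is -3.93.

```bash
echo '[-0.75,1,0,0,0,-0.9,-1.5,2.2,0,0,0,-1.8,-1.5,2.2,0,0,0,-2.7,-1.5,2.2,0,0,0,-3.6,-1.5,2.2,0,0,0,-3.93,-1.5,2.2,2.5,0,0,-3.93,-1.5,2.2,4.25,0,0,-3.93,-1.5,2.2,4.7,0,0,-3.93,-1.5,2.2,4.8,0,0,-3.93,-1.5,2.2,4.85,0,0,-3.93,-1.5,2.2,4.875,0,0,-3.93,-1.5,2.2,4.9,0,0,-3.93,-1.5,2.2,4.9,0,0,-3.93]' > path.dat && python3 shift.py path.dat 0 20
echo '[0,0,0.015,0,0,0,0,0,0.015,0,0,0]' > path.dat && python3 shift.py path.dat
python3 - <<'E'
from h import *
go((422,61.1,64,37.2))
E
```

```text
time: 28.92
eef_pos: [497.3, -38.1, 64.3]
ee_rot: [1.397, 2.813, 0.0]
wrist_force: [-0.9, -0.2, 1.1]
gripper_width: 0.6
gripper_force: 0.8
time: 29.18
eef_pos: [497.3, -38.2, 64.2]
ee_rot: [1.397, 2.813, 0.0]
wrist_force: [-1.9, 0.6, 6.7]
gripper_width: 0.4
gripper_force: 3.2
t 29.18 tcp [497.3 -38.2  64.2] phi 37.2 tilt 0.03 F [-1.9  0.6  6.7] w 0.4
(422, 61.1, 64, 37.2) row [124.6, -0.0, 0.2] [0.0, 0.0, -0.0] j6~ -0.56
```

In the tool's units: 124.6 mm is 6.23, 62 mm is 3.1.

```bash
echo '[0,0,-2.5,0,0,0,0,0,-4.8,0,0,0,3.1,0,-4.8,0,0,0,6.23,0,-4.8,0,0,0,6.23,0,-4.8,0,0,0,6.23,0,-2.5,0,0,0,6.23,0,-0.75,0,0,0,6.23,0,-0.25,0,0,0,6.23,0,-0.15,0,0,0,6.23,0,-0.1,0,0,0,6.23,0,-0.05,0,0,0,6.23,0,0,0,0,0,6.23,0,0,0,0,0,6.23,0,0,0,0,0]' > path.dat && python3 shift.py path.dat
echo '[0,0,0.015,0,0,0,0,0,0.015,0,0,0]' > path.dat && python3 shift.py path.dat
echo '[0,0,-2.5,0,0,0,0,0,-4.8,0,0,0.9,-1.5,1.5,-4.8,0,0,1.8,-3.115,3.11,-4.8,0,0,2.7,-3.115,3.11,-4.8,0,0,3.6,-3.115,3.11,-4.8,0,0,4.5,-3.115,3.11,-4.8,0,0,5.4,-3.115,3.11,-4.8,0,0,6.3,-3.115,3.11,-4.8,0,0,7.2,-3.115,3.11,-4.8,0,0,7.855,-3.115,3.11,-2.5,0,0,7.855,-3.115,3.11,-0.75,0,0,7.855,-3.115,3.11,-0.25,0,0,7.855,-3.115,3.11,-0.15,0,0,7.855,-3.115,3.11,-0.1,0,0,7.855,-3.115,3.11,-0.05,0,0,7.855,-3.115,3.11,0,0,0,7.855,-3.115,3.11,0,0,0,7.855]' > path.dat && python3 shift.py path.dat
python3 -c "
from h import *
go((410,-26.1,64,-52.8))"
```

```text
time: 30.92
eef_pos: [422.2, 61.2, 64.2]
ee_rot: [1.397, 2.813, 0.001]
wrist_force: [-0.1, -0.3, 6.3]
gripper_width: 0.5
gripper_force: 3.0
time: 31.18
eef_pos: [422.2, 61.2, 64.2]
ee_rot: [1.397, 2.813, 0.001]
wrist_force: [-2.6, -0.5, 9.6]
gripper_width: 0.3
gripper_force: 4.9
time: 33.42
eef_pos: [509.4, 49.1, 64.2]
ee_rot: [2.977, 1.001, 0.002]
wrist_force: [-1.6, -0.1, 5.9]
gripper_width: 0.3
gripper_force: 3.1
t 33.42 tcp [509.4  49.1  64.2] phi -52.8 tilt 0.06 F [-1.6 -0.1  5.9] w 0.3
(410, -26.1, 64, -52.8) row [-124.7, -0.1, 0.1] [0.001, -0.001, -0.0] j6~ 0.81
```

Three corners of B are firm. The last one follows.

```bash
echo '[0,0,-2.5,0,0,0,0,0,-4.8,0,0,0,-3.1,0,-4.8,0,0,0,-6.23,0,-4.8,0,0,0,-6.23,0,-4.8,0,0,0,-6.23,0,-2.5,0,0,0,-6.23,0,-0.75,0,0,0,-6.23,0,-0.25,0,0,0,-6.23,0,-0.15,0,0,0,-6.23,0,-0.1,0,0,0,-6.23,0,-0.05,0,0,0,-6.23,0,0,0,0,0,-6.23,0,0.015,0,0,0,-6.23,0,0.015,0,0,0]' > path.dat && python3 shift.py path.dat
echo '[0,0,0.02,0,0,0,0,0,0.02,0,0,0]' > path.dat && python3 shift.py path.dat
```

```text
time: 35.17
eef_pos: [410.2, -26.2, 64.2]
ee_rot: [2.977, 1.001, 0.002]
wrist_force: [-4.3, 1.2, 11.3]
gripper_width: 0.6
gripper_force: 5.2
time: 35.42
eef_pos: [410.2, -26.2, 64.1]
ee_rot: [2.977, 1.001, 0.002]
wrist_force: [-6.8, 0.7, 16.2]
gripper_width: 0.5
gripper_force: 7.8
```

In the tool's units: -50 mm is -2.5, -100 mm is -5.

```bash
echo '[0,0,-0.5,0,0,0,0,0,-2.5,0,0,0,0,0,-5,0,0,0,0,0,-5,0,0,0]' > path.dat && python3 shift.py path.dat
python3 - <<'E'
from h import *
for n in ("top","scene"):
  W=world(cap(n)); bears(W,25,(330,600,-100,130)); print('--')
go((458,-2.2,160,-7.8),(458,-2.2,73.5,-7.8))
E
```

```text
time: 35.92
eef_pos: [411.1, -26.4, 166.8]
ee_rot: [2.975, 1.0, 0.009]
wrist_force: [-0.6, -0.6, -0.1]
gripper_width: 0.5
gripper_force: 0.0
plinth (array([500.9,   6.7]), array([97.9, 13.3]), -7.9) all (array([500.9,   6.7]), array([97.9, 13.3]), -7.9) zmed 42.2 head None None top 48.9 121
--
plinth (array([460.6,  12.3]), array([100.5, 101.7]), -7.5) all (array([460.6,  12.3]), array([100.5, 101.7]), -7.5) zmed 43.1 head [461.9  -4.2 113.7] (array([459.3,  -2.5]), array([41. , 38.5]), 40.7) top 127.0 1162
--
t 36.02 tcp [409.8 -26.2 162.9] phi -52.8 tilt 0.05 F [0.2 0.3 0.7] w 0.3
(458, -2.2, 160, -7.8) row [52.9, 10.0, 2.9] [0.001, -0.0, -0.786] j6~ 0.07
(458, -2.2, 73.5, -7.8) row [52.8, 9.9, 89.4] [0.001, -0.0, -0.786] j6~ 0.07
```

In the tool's units: 89.4 mm is 4.47, 78 mm is 3.9, -0.786 rad is -3.93.

```bash
echo '[1.5,0.25,0,0,0,-0.9,2.65,0.5,0,0,0,-1.8,2.65,0.5,0,0,0,-2.7,2.65,0.5,0,0,0,-3.6,2.65,0.5,0,0,0,-3.93,2.65,0.5,2.25,0,0,-3.93,2.65,0.5,3.9,0,0,-3.93,2.65,0.5,4.47,0,0,-3.93,2.65,0.5,4.47,0,0,-3.93]' > path.dat && python3 shift.py path.dat 93 20
echo '[0,0,0,0,0,0,0,0,0,0,0,0,0,0,0,0,0,0,0,0,0,0,0,0,0,0,0,0,0,0,0,0,0,0,0,0]' > path.dat && python3 shift.py path.dat 45 20
echo '[0,0,-0.75,0,0,0,0,0,-3.75,0,0,0,0,0,-4.5,0,0,0,0,0,-4.5,0,0,0]' > path.dat && python3 shift.py path.dat
python3 - <<'E'
from h import *
go((574,-390.5,160,0),(574,-390.5,109,0))
E
```

```text
time: 37.15
eef_pos: [457.7, -2.1, 72.8]
ee_rot: [-2.366, -2.065, 0.002]
wrist_force: [-0.7, 0.0, 1.3]
gripper_width: 85.9
gripper_force: 0.0
time: 37.9
eef_pos: [458.1, -2.1, 73.4]
ee_rot: [2.367, 2.065, 0.0]
wrist_force: [-1.1, -1.0, 3.1]
gripper_width: 51.8
gripper_force: 20.0
time: 38.4
eef_pos: [458.3, -2.1, 164.1]
ee_rot: [2.366, 2.065, 0.002]
wrist_force: [-0.8, 0.4, -4.0]
gripper_width: 51.6
gripper_force: 20.0
t 38.4 tcp [458.3  -2.1 164.1] phi -7.8 tilt 0.1 F [-0.8  0.4 -4. ] w 51.6
(574, -390.5, 160, 0) row [-369.1, 167.3, 4.3] [0.002, 0.0, -0.136] j6~ -0.65
(574, -390.5, 109, 0) row [-369.1, 167.2, 55.3] [0.002, 0.0, -0.136] j6~ -0.65
```

```bash
echo '[-2.5,1.15,0,0,0,-0.25,-18.45,8.365,0,0,0,-0.68,-18.45,8.365,0,0,0,-0.68,-18.45,8.365,0,0,0,-0.68,-18.45,8.365,0,0,0,-0.68,-18.45,8.365,0,0,0,-0.68,-18.45,8.365,0,0,0,-0.68,-18.45,8.365,0,0,0,-0.68,-18.45,8.365,0,0,0,-0.68,-18.45,8.365,1.25,0,0,-0.68,-18.45,8.365,1.9,0,0,-0.68,-18.45,8.365,2.2,0,0,-0.68,-18.45,8.365,2.2,0,0,-0.68]' > path.dat && python3 shift.py path.dat
python3 - <<'E'
from h import *
go((574,-390.5,109,0))
E
```

```text
time: 40.02
eef_pos: [573.8, -390.1, 119.3]
ee_rot: [-2.221, -2.222, -0.0]
wrist_force: [-0.0, -0.6, -2.9]
gripper_width: 51.6
gripper_force: 20.0
t 40.02 tcp [ 573.8 -390.1  119.3] phi 0.0 tilt 0.01 F [-0.  -0.6 -2.9] w 51.6
(574, -390.5, 109, 0) row [-0.4, 0.2, 10.3] [-0.0, -0.0, 0.0] j6~ -0.63
```

In the tool's units: 9.8 mm is 0.49, 9.5 mm is 0.475.

```bash
echo '[0,0,0.25,0,0,0,0,0,0.35,0,0,0,0,0,0.4,0,0,0,0,0,0.45,0,0,0,0,0,0.475,0,0,0,0,0,0.49,0,0,0,0,0,0.49,0,0,0]' > path.dat && python3 shift.py path.dat
echo '[0,0,0.02,0,0,0,0,0,0.035,0,0,0,0,0,0.035,0,0,0]' > path.dat && python3 shift.py path.dat
```

```text
time: 40.9
eef_pos: [573.8, -390.4, 109.5]
ee_rot: [2.221, 2.221, 0.0]
wrist_force: [-0.0, 0.0, -3.6]
gripper_width: 51.9
gripper_force: 20.0
time: 41.28
eef_pos: [573.7, -390.4, 108.7]
ee_rot: [-2.221, -2.221, 0.0]
wrist_force: [-0.5, -0.4, -2.8]
gripper_width: 52.3
gripper_force: 20.0
```

In the tool's units: 0.6 mm is 0.03, 0.3 mm is 0.015.

```bash
echo '[0,0,0.015,0,0,0,0,0,0.03,0,0,0,0,0,0.03,0,0,0]' > path.dat && python3 shift.py path.dat
```

```text
time: 41.65
eef_pos: [573.8, -390.5, 108.5]
ee_rot: [2.221, 2.221, -0.0]
wrist_force: [-2.1, 1.8, 1.0]
gripper_width: 51.7
gripper_force: 20.0
```

In the tool's units: -0.2 mm is -0.01.

```bash
echo '[0,0,-0.01,0,0,0,0,0,-0.01,0,0,0,0,0,-0.01,0,0,0,0,0,-0.01,0,0,0,0,0,-0.01,0,0,0]' > path.dat && python3 shift.py path.dat 93
echo '[0,0,-2.5,0,0,0,0,0,-5,0,0,0,0,0,-5,0,0,0]' > path.dat && python3 shift.py path.dat
python3 - <<'E'
from h import *
W=world(cap("top"));bears(W,18,(300,700,180,450));print("deck");bears(W,60,(460,680,-450,-180));print("tray");bears(W,5,(596,745,-125,122))
W=world(cap("scene"));bears(W,18,(300,700,180,450));print("deck");bears(W,60,(460,680,-450,-180));print("tray");bears(W,5,(596,745,-125,122))
go((593.3,373.3,200,86),(593.3,373.3,66.5,86))
E
```

```text
time: 42.28
eef_pos: [573.8, -390.4, 108.3]
ee_rot: [2.221, 2.221, -0.0]
wrist_force: [-0.3, -0.2, -0.8]
gripper_width: 92.6
gripper_force: 0.0
time: 42.65
eef_pos: [574.8, -391.2, 213.4]
ee_rot: [2.217, 2.217, 0.002]
wrist_force: [0.4, 0.5, -0.2]
gripper_width: 92.9
gripper_force: 0.0
plinth (array([578.8, 374.4]), array([100.9, 100.3]), -3.6) all (array([578.8, 374.4]), array([100.9, 100.3]), -3.6) zmed 35.0 head [590.5 371.7 107.1] (array([592.4, 372.8]), array([40.6, 39.8]), 40.6) top 120.5 1071
deck
plinth (array([ 587.9, -337.8]), array([ 54. , 118.5]), -35.3) all (array([ 587.9, -337.8]), array([ 54. , 118.5]), -35.3) zmed 77.1 head None None top 113.6 387
tray
plinth (array([667.4,  61.2]), array([100.4, 100.1]), 1.9) all (array([667.4,  61.2]), array([100.4, 100.1]), 1.9) zmed 22.3 head [651.5  59.7  94.3] (array([652.6,  59.4]), array([40.3, 40.3]), -41.1) top 106.4 1021
plinth (array([580.8, 374.8]), array([102.5, 101.1]), -3.6) all (array([580.8, 374.8]), array([102.5, 101.1]), -3.6) zmed 35.9 head [598.6 369.1 106. ] (array([595.6, 372.1]), array([41.6, 40.5]), 37.6) top 117.7 1007
deck
plinth (array([ 574.1, -375.1]), array([101.9, 100. ]), 0.5) all (array([ 574.1, -375.1]), array([101.9, 100. ]), 0.5) zmed 77.7 head [ 589.6 -394.1  139. ] (array([ 589.6, -388.8]), array([ 3.3, 29.2]), 1.2) top 142.6 1305
tray
plinth (array([669. ,  59.7]), array([101. , 102.3]), 2.0) all (array([669. ,  59.7]), array([101. , 102.3]), 2.0) zmed 22.7 head [659.3  56.4  93.6] (array([656. ,  57.4]), array([38.9, 38.5]), -38.9) top 104.1 1329
t 42.75 tcp [ 573.8 -390.4  208.4] phi 0.0 tilt 0.03 F [-0.  -0.8 -0.2] w 93.0
(593.3, 373.3, 200, 86) row [763.7, 19.5, 8.2] [0.0, 0.001, -1.501] j6~ -0.98
(593.3, 373.3, 66.5, 86) row [763.8, 19.5, 141.7] [0.0, 0.001, -1.501] j6~ -0.98
```

In the tool's units: 764 mm is 38.2, 50 mm is 2.5, -1.501 rad is -7.505.

```bash
echo '[2.5,0,0,0,0,-0.5,38.2,0.975,0.4,0,0,-1,38.2,0.975,0.4,0,0,-1.5,38.2,0.975,0.4,0,0,-2,38.2,0.975,0.4,0,0,-2.75,38.2,0.975,0.4,0,0,-3.5,38.2,0.975,0.4,0,0,-4.25,38.2,0.975,0.4,0,0,-5,38.2,0.975,0.4,0,0,-5.75,38.2,0.975,0.4,0,0,-6.5,38.2,0.975,0.4,0,0,-7.25,38.2,0.975,0.4,0,0,-7.505,38.2,0.975,0.4,0,0,-7.505,38.2,0.975,0.4,0,0,-7.505,38.2,0.975,0.4,0,0,-7.505,38.2,0.975,0.4,0,0,-7.505]' > path.dat && python3 shift.py path.dat
python3 - <<'E'
from h import *
bears(world(cap("wrist")),18,(300,700,180,450))
go((593.3,373.3,66.5,86))
E
```

```text
time: 44.75
eef_pos: [593.5, 372.2, 200.4]
ee_rot: [0.112, 3.139, -0.0]
wrist_force: [0.1, -1.2, 0.1]
gripper_width: 93.2
gripper_force: 0.0
plinth (array([581.1, 371.7]), array([100.4,  99.8]), -3.9) all (array([581.1, 371.7]), array([100.4,  99.8]), -3.9) zmed 35.3 head [590.7 371.1 107.2] (array([594.1, 370.9]), array([39.9, 40.5]), 41.6) top 116.2 8608
t 44.8 tcp [593.6 372.3 200.6] phi 85.9 tilt 0.02 F [ 0.2 -1.2  0. ] w 93.2
(593.3, 373.3, 66.5, 86) row [0.4, 0.9, 134.1] [0.0, 0.0, -0.002] j6~ -0.98
```

```bash
echo '[0,0,3,0,0,0,0,0,5.75,0,0,0,0,0,6.6,0,0,0,0,0,6.7,0,0,0,0,0,6.7,0,0,0]' > path.dat && python3 shift.py path.dat 93 20
echo '[0,0,0,0,0,0,0,0,0,0,0,0,0,0,0,0,0,0,0,0,0,0,0,0,0,0,0,0,0,0,0,0,0,0,0,0]' > path.dat && python3 shift.py path.dat 45 20
echo '[0,0,-0.75,0,0,0,0,0,-3.25,0,0,0,0,0,-3.25,0,0,0,0,0,-3.25,0,0,0]' > path.dat && python3 shift.py path.dat
python3 - <<'E'
from h import *
go((475,11.5,130,86),(475,11.5,73,86))
E
```

```text
time: 45.42
eef_pos: [594.2, 374.0, 69.0]
ee_rot: [0.11, 3.137, 0.003]
wrist_force: [-0.7, -0.1, 0.2]
gripper_width: 93.0
gripper_force: 0.0
time: 46.18
eef_pos: [593.3, 373.5, 66.4]
ee_rot: [0.11, 3.14, -0.0]
wrist_force: [0.1, -2.2, 1.7]
gripper_width: 51.8
gripper_force: 20.0
time: 46.68
eef_pos: [593.0, 373.6, 131.2]
ee_rot: [-0.11, -3.139, -0.0]
wrist_force: [0.8, 0.3, -4.5]
gripper_width: 51.9
gripper_force: 20.0
t 46.67 tcp [593.  373.6 131.2] phi 86.0 tilt 0.01 F [ 0.8  0.3 -4.5] w 51.9
(475, 11.5, 130, 86) row [92.5, -369.4, 1.2] [-0.0, -0.0, 0.0] j6~ -1.51
(475, 11.5, 73, 86) row [92.5, -369.4, 58.2] [-0.0, -0.0, 0.0] j6~ -1.51
```

```bash
echo '[0.7,-2.75,0,0,0,0,4.625,-18.47,0,0,0,0,4.625,-18.47,0,0,0,0,4.625,-18.47,0,0,0,0,4.625,-18.47,0,0,0,0,4.625,-18.47,0,0,0,0,4.625,-18.47,0,0,0,0,4.625,-18.47,0,0,0,0,4.625,-18.47,0,0,0,0,4.625,-18.47,1.5,0,0,0,4.625,-18.47,2.3,0,0,0,4.625,-18.47,2.6,0,0,0,4.625,-18.47,2.7,0,0,0,4.625,-18.47,2.8,0,0,0,4.625,-18.47,2.85,0,0,0,4.625,-18.47,2.87,0,0,0,4.625,-18.47,2.87,0,0,0]' > path.dat && python3 shift.py path.dat
echo '[0,0,0.02,0,0,0,0,0,0.02,0,0,0]' > path.dat && python3 shift.py path.dat
```

```text
time: 48.8
eef_pos: [475.3, 11.5, 74.1]
ee_rot: [0.11, 3.139, 0.0]
wrist_force: [-0.5, 0.4, -3.8]
gripper_width: 51.5
gripper_force: 20.0
time: 49.05
eef_pos: [475.2, 11.5, 73.5]
ee_rot: [-0.11, -3.14, -0.0]
wrist_force: [-0.0, 0.4, -4.1]
gripper_width: 51.7
gripper_force: 20.0
```

In the tool's units: 0.5 mm is 0.025, 0.3 mm is 0.015.

```bash
echo '[0,0,0.015,0,0,0,0,0,0.025,0,0,0,0,0,0.025,0,0,0]' > path.dat && python3 shift.py path.dat
echo '[0,0,0,0,0,0,0,0,0,0,0,0,0,0,0,0,0,0,0,0,0,0,0,0]' > path.dat && python3 shift.py path.dat 93
echo '[0,0,-2.5,0,0,0,0,0,-4.4,0,0,0,0,0,-4.4,0,0,0]' > path.dat && python3 shift.py path.dat
python3 - <<'E'
from h import *
W=world(cap("top"));bears(W,25,(330,600,-100,130))
W=world(cap("scene"));bears(W,25,(330,600,-100,130))
go((508.2,53.3,160,131),(508.2,53.3,64.2,131))
E
```

```text
time: 49.42
eef_pos: [475.3, 11.6, 73.3]
ee_rot: [0.11, 3.14, -0.0]
wrist_force: [-3.0, 1.2, 2.7]
gripper_width: 51.8
gripper_force: 20.0
time: 49.92
eef_pos: [475.2, 11.5, 73.0]
ee_rot: [0.11, 3.14, -0.0]
wrist_force: [0.6, 0.4, 0.3]
gripper_width: 87.1
gripper_force: 0.0
time: 50.3
eef_pos: [476.4, 11.5, 164.1]
ee_rot: [0.109, 3.135, 0.0]
wrist_force: [-0.5, -0.3, 0.3]
gripper_width: 93.2
gripper_force: 0.0
plinth (array([427.8,  16.8]), array([99.4, 33.1]), -2.9) all (array([427.8,  16.8]), array([99.4, 33.1]), -2.9) zmed 42.2 head None None top 61.4 374
plinth (array([462.6,  13.8]), array([101.9, 102.9]), -2.7) all (array([462.6,  13.8]), array([101.9, 102.9]), -2.7) zmed 43.1 head [482.7  10.7 113.9] (array([477.5,  10.3]), array([43.8, 37.3]), 30.5) top 124.4 1095
t 50.4 tcp [475.2  11.5 160.7] phi 86.0 tilt 0.01 F [-0.1  0.2 -0.2] w 93.0
(508.2, 53.3, 160, 131) row [-30.1, 44.0, 0.7] [-0.0, 0.0, -0.785] j6~ -2.24
(508.2, 53.3, 64.2, 131) row [-30.0, 44.0, 96.5] [-0.0, 0.0, -0.785] j6~ -2.24
```

```bash
echo '[-0.75,1,0,0,0,-0.9,-1.5,2.2,0,0,0,-1.8,-1.5,2.2,0,0,0,-2.7,-1.5,2.2,0,0,0,-3.6,-1.5,2.2,0,0,0,-3.925,-1.5,2.2,2.5,0,0,-3.925,-1.5,2.2,4.25,0,0,-3.925,-1.5,2.2,4.65,0,0,-3.925,-1.5,2.2,4.75,0,0,-3.925,-1.5,2.2,4.8,0,0,-3.925,-1.5,2.2,4.83,0,0,-3.925,-1.5,2.2,4.855,0,0,-3.925,-1.5,2.2,4.855,0,0,-3.925]' > path.dat && python3 shift.py path.dat 0 20
echo '[0,0,0.015,0,0,0,0,0,0.015,0,0,0]' > path.dat && python3 shift.py path.dat
```

```text
time: 52.02
eef_pos: [508.3, 53.4, 64.2]
ee_rot: [-1.099, 2.942, -0.0]
wrist_force: [-0.6, -0.2, 2.4]
gripper_width: 0.4
gripper_force: 0.7
time: 52.28
eef_pos: [508.4, 53.4, 64.2]
ee_rot: [-1.1, 2.942, -0.0]
wrist_force: [-2.3, -0.4, 7.3]
gripper_width: 0.5
gripper_force: 3.1
```

```bash
echo '[0,0,-2.5,0,0,0,0,0,-4.8,0,0,0,3.1,0,-4.8,0,0,0,6.23,0,-4.8,0,0,0,6.23,0,-4.8,0,0,0,6.23,0,-2.5,0,0,0,6.23,0,-0.75,0,0,0,6.23,0,-0.25,0,0,0,6.23,0,-0.15,0,0,0,6.23,0,-0.1,0,0,0,6.23,0,-0.05,0,0,0,6.23,0,0,0,0,0,6.23,0,0,0,0,0,6.23,0,0,0,0,0]' > path.dat && python3 shift.py path.dat
echo '[0,0,0.015,0,0,0,0,0,0.015,0,0,0]' > path.dat && python3 shift.py path.dat
echo '[0,0,-2.5,0,0,0,0,0,-4.8,0,0,0.9,-1.5,1.5,-4.8,0,0,1.8,-3.115,3.11,-4.8,0,0,2.7,-3.115,3.11,-4.8,0,0,3.6,-3.115,3.11,-4.8,0,0,4.5,-3.115,3.11,-4.8,0,0,5.4,-3.115,3.11,-4.8,0,0,6.3,-3.115,3.11,-4.8,0,0,7.2,-3.115,3.11,-4.8,0,0,7.855,-3.115,3.11,-2.5,0,0,7.855,-3.115,3.11,-0.75,0,0,7.855,-3.115,3.11,-0.25,0,0,7.855,-3.115,3.11,-0.15,0,0,7.855,-3.115,3.11,-0.1,0,0,7.855,-3.115,3.11,-0.05,0,0,7.855,-3.115,3.11,0,0,0,7.855,-3.115,3.11,0,0,0,7.855]' > path.dat && python3 shift.py path.dat
python3 -c "
from h import *
go((502,-34.5,64.2,41))"
```

```text
time: 54.02
eef_pos: [414.4, -28.4, 64.2]
ee_rot: [-1.099, 2.942, -0.001]
wrist_force: [-1.1, 0.4, 5.3]
gripper_width: 0.4
gripper_force: 2.9
time: 54.28
eef_pos: [414.5, -28.4, 64.2]
ee_rot: [-1.099, 2.942, -0.001]
wrist_force: [-3.3, 0.5, 9.6]
gripper_width: 0.4
gripper_force: 4.9
time: 56.52
eef_pos: [420.7, 59.5, 64.2]
ee_rot: [1.303, 2.858, 0.001]
wrist_force: [-2.4, -0.3, 6.9]
gripper_width: 0.4
gripper_force: 3.5
t 56.52 tcp [420.7  59.5  64.2] phi 41.0 tilt 0.06 F [-2.4 -0.3  6.9] w 0.4
(502, -34.5, 64.2, 41) row [-124.2, -0.3, 0.1] [0.001, 0.001, -0.001] j6~ -0.84
```

```bash
echo '[0,0,-2.5,0,0,0,0,0,-4.8,0,0,0,-3.1,0,-4.8,0,0,0,-6.215,0,-4.8,0,0,0,-6.215,0,-4.8,0,0,0,-6.215,0,-2.5,0,0,0,-6.215,0,-0.75,0,0,0,-6.215,0,-0.25,0,0,0,-6.215,0,-0.15,0,0,0,-6.215,0,-0.1,0,0,0,-6.215,0,-0.05,0,0,0,-6.215,0,0,0,0,0,-6.215,0,0.015,0,0,0,-6.215,0,0.015,0,0,0]' > path.dat && python3 shift.py path.dat
echo '[0,0,0.02,0,0,0,0,0,0.02,0,0,0]' > path.dat && python3 shift.py path.dat
```

```text
time: 58.28
eef_pos: [502.2, -34.4, 64.2]
ee_rot: [1.303, 2.858, 0.001]
wrist_force: [-4.2, 0.5, 10.0]
gripper_width: 0.5
gripper_force: 5.0
time: 58.52
eef_pos: [502.3, -34.4, 64.2]
ee_rot: [1.303, 2.857, 0.001]
wrist_force: [-6.6, 1.2, 14.4]
gripper_width: 0.7
gripper_force: 7.2
```

A is firm on all four corners, so it goes on the deck.

In the tool's units: -100 mm is -5, -50 mm is -2.5.

```bash
echo '[0,0,-0.5,0,0,0,0,0,-2.5,0,0,0,0,0,-5,0,0,0,0,0,-5,0,0,0]' > path.dat && python3 shift.py path.dat
python3 - <<'E'
from h import *
for n in ("top","scene"):
  W=world(cap(n)); bears(W,25,(330,600,-100,130)); print('--')
bears(W,60,(460,680,-450,-180))
go((475.2,11.6,160,86),(475.2,11.6,73.4,86))
E
```

```text
time: 59.02
eef_pos: [503.3, -34.6, 167.1]
ee_rot: [1.301, 2.853, 0.003]
wrist_force: [0.0, -0.3, -0.2]
gripper_width: 0.5
gripper_force: 0.0
plinth (array([447.3,   1.7]), array([72.2, 73.5]), -3.8) all (array([447.3,   1.8]), array([72.4, 73.5]), -3.8) zmed 42.2 head [468.9  12.7 114.2] (array([471.9,  12.1]), array([34.2, 40. ]), 41.4) top 124.0 590
--
plinth (array([462.6,  13.6]), array([100.5, 101.9]), -2.8) all (array([462.6,  13.6]), array([100.5, 101.9]), -2.8) zmed 42.9 head [486.1  14.2 113.2] (array([485.,  16.]), array([26.2, 38.5]), 34.6) top 125.0 954
--
plinth (array([ 573.9, -375.1]), array([101.5,  99.9]), 0.5) all (array([ 573.9, -375.1]), array([101.5,  99.9]), 0.5) zmed 77.7 head [ 577.8 -388.6  148.8] (array([ 576.4, -388.2]), array([39.8, 39.3]), -42.5) top 160.4 1870
t 59.12 tcp [502.  -34.4 162.9] phi 41.0 tilt 0.05 F [ 0.6  0.1 -0.8] w 0.6
(475.2, 11.6, 160, 86) row [52.3, 10.0, 2.9] [0.0, 0.001, -0.786] j6~ -1.53
(475.2, 11.6, 73.4, 86) row [52.3, 9.9, 89.5] [0.0, 0.001, -0.786] j6~ -1.53
```

In the tool's units: 89.5 mm is 4.475, 78 mm is 3.9, -0.786 rad is -3.93.

```bash
echo '[1.5,0.25,0,0,0,-0.9,2.615,0.5,0,0,0,-1.8,2.615,0.5,0,0,0,-2.7,2.615,0.5,0,0,0,-3.6,2.615,0.5,0,0,0,-3.93,2.615,0.5,2.25,0,0,-3.93,2.615,0.5,3.9,0,0,-3.93,2.615,0.5,4.475,0,0,-3.93,2.615,0.5,4.475,0,0,-3.93]' > path.dat && python3 shift.py path.dat 93 20
echo '[0,0,0,0,0,0,0,0,0,0,0,0,0,0,0,0,0,0,0,0,0,0,0,0,0,0,0,0,0,0,0,0,0,0,0,0]' > path.dat && python3 shift.py path.dat 45 20
echo '[0,0,-0.75,0,0,0,0,0,-3.75,0,0,0,0,0,-4.5,0,0,0,0,0,-4.5,0,0,0]' > path.dat && python3 shift.py path.dat
python3 - <<'E'
from h import *
go((588,-255,165,90),(588,-255,109,90))
E
```

```text
time: 60.25
eef_pos: [474.8, 11.6, 72.6]
ee_rot: [-0.11, -3.138, 0.0]
wrist_force: [0.8, -1.3, -0.6]
gripper_width: 85.8
gripper_force: 0.0
time: 61.0
eef_pos: [475.2, 11.6, 73.3]
ee_rot: [0.11, 3.14, -0.0]
wrist_force: [-0.5, 0.1, 2.1]
gripper_width: 51.6
gripper_force: 20.0
time: 61.5
eef_pos: [475.4, 11.7, 163.9]
ee_rot: [0.109, 3.138, 0.0]
wrist_force: [0.4, 0.6, -4.4]
gripper_width: 51.7
gripper_force: 20.0
t 61.5 tcp [475.4  11.7 163.9] phi 86.0 tilt 0.09 F [ 0.4  0.6 -4.4] w 51.7
(588, -255, 165, 90) row [-130.9, -258.2, -0.9] [0.0, 0.002, -0.07] j6~ -2.03
(588, -255, 109, 90) row [-130.8, -258.2, 55.1] [0.0, 0.002, -0.07] j6~ -2.03
```

```bash
echo '[-1.25,-2.5,0,0,0,-0.15,-6.55,-12.9,0,0,0,-0.35,-6.55,-12.9,0,0,0,-0.35,-6.55,-12.9,0,0,0,-0.35,-6.55,-12.9,0,0,0,-0.35,-6.55,-12.9,0,0,0,-0.35,-6.55,-12.9,0,0,0,-0.35,-6.55,-12.9,1.25,0,0,-0.35,-6.55,-12.9,2.1,0,0,-0.35,-6.55,-12.9,2.4,0,0,-0.35,-6.55,-12.9,2.5,0,0,-0.35,-6.55,-12.9,2.6,0,0,-0.35,-6.55,-12.9,2.65,0,0,-0.35,-6.55,-12.9,2.7,0,0,-0.35,-6.55,-12.9,2.7,0,0,-0.35]' > path.dat && python3 shift.py path.dat
echo '[0,0,0.02,0,0,0,0,0,0.04,0,0,0,0,0,0.04,0,0,0]' > path.dat && python3 shift.py path.dat
echo '[0,0,0.015,0,0,0,0,0,0.025,0,0,0,0,0,0.025,0,0,0]' > path.dat && python3 shift.py path.dat
```

```text
time: 63.38
eef_pos: [587.8, -254.9, 109.2]
ee_rot: [-0.0, 3.142, -0.0]
wrist_force: [-0.3, -0.6, -3.7]
gripper_width: 51.6
gripper_force: 20.0
time: 63.75
eef_pos: [587.8, -254.9, 108.4]
ee_rot: [-0.0, 3.142, -0.0]
wrist_force: [0.3, 0.9, -2.6]
gripper_width: 51.7
gripper_force: 20.0
time: 64.12
eef_pos: [587.9, -254.9, 108.4]
ee_rot: [-0.0, 3.141, -0.0]
wrist_force: [-4.1, 1.6, 4.6]
gripper_width: 51.8
gripper_force: 20.0
```

In the tool's units: -0.7 mm is -0.035.

```bash
echo '[0,0,-0.035,0,0,0,0,0,-0.035,0,0,0,0,0,-0.035,0,0,0,0,0,-0.035,0,0,0]' > path.dat && python3 shift.py path.dat 78
echo '[0,0,-2.5,0,0,0,0,0,-4.75,0,0,0,0,0,-4.75,0,0,0]' > path.dat && python3 shift.py path.dat 
echo '[3,0,-4.75,0,0,0,6,0,-4.75,0,0,0,7.5,0,-4.75,0,0,0,7.5,0,-4.75,0,0,0,7.5,0,-4.75,0,0,0]' > path.dat && python3 shift.py path.dat
python3 - <<'E'
from h import *
for n in ("top","scene"):
  c=cap(n); save(c,n+"9"); W=world(c); print(n,"deck");bears(W,60.5,(470,680,-450,-170));print("tray");bears(W,5,(596,745,-125,122))
  Z=W[...,2]; m=(abs(W[...,0]-419)<60)&(abs(W[...,1]+319)<60)&(Z>93)&(Z<112)
  if m.sum()>20: print("knob",rect(W[m][:,:2]),np.median(Z[m]))
c=cap("wrist");save(c,"w9");W=world(c);Z=W[...,2]; m=(abs(W[...,0]-419)<45)&(abs(W[...,1]+319)<45)&(Z>93)&(Z<112)
if m.sum()>20: print("knob w",rect(W[m][:,:2]),np.median(Z[m]))
go((419.5,-319.7,170,90),(419.5,-319.7,100.5,90))
E
```

```text
time: 64.62
eef_pos: [587.8, -254.9, 108.4]
ee_rot: [0.0, -3.141, -0.0]
wrist_force: [-1.0, 0.7, 0.8]
gripper_width: 77.6
gripper_force: 0.0
time: 65.0
eef_pos: [588.9, -255.4, 207.8]
ee_rot: [-0.0, 3.136, -0.004]
wrist_force: [-0.5, -0.1, -0.4]
gripper_width: 77.9
gripper_force: 0.0
time: 65.62
eef_pos: [438.0, -254.9, 297.8]
ee_rot: [-0.0, -3.141, -0.0]
wrist_force: [0.2, 0.5, -0.1]
gripper_width: 77.8
gripper_force: 0.0
top deck
plinth (array([ 574.2, -251.9]), array([99.7, 99.7]), 1.6) all (array([ 574.2, -251.9]), array([99.7, 99.7]), 1.6) zmed 77.2 head [ 585.8 -251.6  149.3] (array([ 587. , -251.7]), array([37.8, 41.4]), -43.8) top 161.8 1051
plinth (array([ 584.1, -374.6]), array([74.2, 99.3]), 0.8) all (array([ 584.1, -374.6]), array([74.2, 99.3]), 0.8) zmed 77.0 head [ 571.6 -386.1  149.4] (array([ 571.8, -387. ]), array([39.4, 39.6]), 44.7) top 160.6 504
tray
plinth (array([670.5,  74.8]), array([99.3, 96.1]), 1.8) all (array([670.5,  74.8]), array([99.3, 96.1]), 1.8) zmed 21.9 head [655.8  75.4  94. ] (array([657.3,  75. ]), array([39.7, 40.6]), -37.7) top 109.6 971
knob 
[... 455 characters left out ...]
  149.2] (array([ 576. , -388.8]), array([38.6, 38.4]), -38.1) top 159.5 1869
tray
plinth (array([673.7,  73.7]), array([100.3,  97.1]), 1.5) all (array([673.7,  73.7]), array([100.3,  97.1]), 1.5) zmed 22.7 head [664.   72.1  93.4] (array([662. ,  73.5]), array([40.7, 37.7]), 42.7) top 105.5 1288
knob (array([ 420.4, -319.9]), array([55.2, 14.1]), 0.0) 104.38971149305594
knob w (array([ 419.4, -323. ]), array([53.4, 14. ]), 0.5) 103.96381195926567
t 65.78 tcp [ 438.6 -254.8  297.3] phi 90.0 tilt 0.12 F [ 0.8  0.1 -0.1] w 77.7
(419.5, -319.7, 170, 90) row [18.9, -65.0, 127.2] [0.001, -0.002, 0.001] j6~ -2.27
(419.5, -319.7, 100.5, 90) row [18.8, -65.1, 196.7] [0.001, -0.002, 0.001] j6~ -2.27
```

View pics/scene9.png

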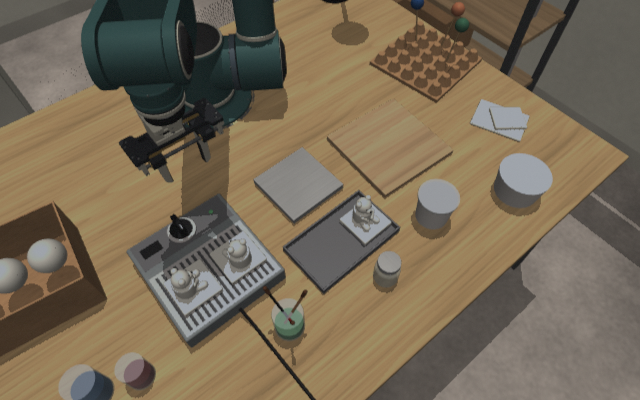

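Run:
```python
from h import *
for n in ("top","scene"):
  for i in range(3):
    W=world(cap(n)); P=W[(W[...,0]>610)&(W[...,0]<735)&(W[...,1]>24)&(W[...,1]<121)&(W[...,2]>15)&(W[...,2]<28)]
    A=np.c_[P[:,:2]-[672,74],np.ones(len(P))]; print(n,np.round(np.linalg.lstsq(A,P[:,2],rcond=None)[0],4))
```

```text
top [3.50000e-03 2.10000e-03 2.20413e+01]
top [4.60000e-03 1.10000e-03 2.18127e+01]
top [ 2.00000e-04 -2.20000e-03  2.19707e+01]
scene [-5.00000e-03  1.10000e-02  2.29652e+01]
scene [1.20000e-03 7.10000e-03 2.28739e+01]
scene [-3.90000e-03  1.06000e-02  2.29956e+01]
```

The scene view shows two bears on the deck at (187,283) and (239,252). The third is in the tray at (365,215): it was nudged toward the wall, but it is level and within limits. The knob is clear at (180,230), so I go to it now.

In the tool's units: 50 mm is 2.5, 196.5 mm is 9.825.

```bash
echo '[0.95,-3.285,2.5,0,0,0,0.95,-3.285,5.5,0,0,0,0.95,-3.285,7.5,0,0,0,0.95,-3.285,9.25,0,0,0,0.95,-3.285,9.8,0,0,0,0.95,-3.285,9.825,0,0,0,0.95,-3.285,9.825,0,0,0]' > path.dat && python3 shift.py path.dat 60 30
python3 -c "
from h import *
go((419.7,-320.5,100.5,90))"
echo '[0,0,0,0,0,0,0,0,0,0,0,0,0,0,0,0,0,0,0,0,0,0,0,0,0,0,0,0,0,0,0,0,0,0,0,0]' > path.dat && python3 shift.py path.dat 5 30
```

```text
time: 66.95
eef_pos: [419.5, -321.0, 103.8]
ee_rot: [-0.001, 3.14, -0.002]
wrist_force: [0.6, -0.4, -0.0]
gripper_width: 60.0
gripper_force: 0.0
t 66.95 tcp [ 419.5 -321.   103.8] phi 90.0 tilt 0.13 F [ 0.6 -0.4 -0. ] w 60.0
(419.7, -320.5, 100.5, 90) row [-0.2, 0.5, 3.3] [-0.001, 0.002, 0.0] j6~ -2.27
time: 67.7
eef_pos: [418.8, -321.9, 102.1]
ee_rot: [0.0, 3.141, -0.005]
wrist_force: [-0.0, -12.0, -3.9]
gripper_width: 14.1
gripper_force: 30.0
```

In the tool's units: -1.2 mm is -0.06, -1 mm is -0.05.

```bash
echo '[0,-0.05,0,0,0,0,0,-0.06,0,0,0,0,0,-0.06,0,0,0,0]' > path.dat && python3 shift.py path.dat
echo '[0,0,0,0,0,0.75,0,0,0,0,0,1.5,0,0,0,0,0,2.25,0,0,0,0,0,3,0,0,0,0,0,3.75,0,0,0,0,0,4.5,0,0,0,0,0,5]' > path.dat && python3 shift.py path.dat
echo '[0,0,0,0,0,0.4,0,0,0,0,0,0.75,0,0,0,0,0,0.9,0,0,0,0,0,0.9]' > path.dat && python3 shift.py path.dat
python3 -c "
from h import *
s=manip.get_state();print(s['ft_torque']);go()"
```

```text
time: 68.08
eef_pos: [418.8, -322.0, 102.1]
ee_rot: [0.0, -3.142, 0.001]
wrist_force: [-0.7, -5.0, -0.5]
gripper_width: 13.7
gripper_force: 30.0
time: 68.95
eef_pos: [419.2, -321.4, 102.1]
ee_rot: [1.511, 2.754, 0.001]
wrist_force: [2.5, 0.5, 0.3]
gripper_width: 13.8
gripper_force: 30.0
time: 69.45
eef_pos: [419.3, -321.4, 102.1]
ee_rot: [1.747, 2.611, 0.002]
wrist_force: [6.2, 3.0, 0.1]
gripper_width: 14.1
gripper_force: 30.0
[ 0.42040945 -1.05472092  0.06337563]
t 69.45 tcp [ 419.3 -321.4  102.1] phi 22.4 tilt 0.07 F [6.2 3.  0.1] w 14.1
```

In the tool's units: 0.06 rad is 0.3.

```bash
echo '[0,0,0,0,0,0.15,0,0,0,0,0,0.3,0,0,0,0,0,0.3]' > path.dat && python3 shift.py path.dat
python3 -c "
from h import *
s=manip.get_state();print(s['ft_torque']);go()"
echo '[0,0,0,0,0,0,0,0,0,0,0,0,0,0,0,0,0,0,0,0,0,0,0,0,0,0,0,0,0,0,0,0,0,0,0,0]' > path.dat && python3 shift.py path.dat 93
echo '[0,0,-2.5,0,0,0,0,0,-5.5,0,0,0,0,0,-8.5,0,0,0,0,0,-8.5,0,0,0,0,0,-8.5,0,0,0]' > path.dat && python3 shift.py path.dat
python3 - <<'E'
from h import *
for n in ("wrist","scene","top"):
  c=cap(n); W=world(c); save(c,n+"end");Z=W[...,2]; m=(abs(W[...,0]-419)<45)&(abs(W[...,1]+319)<45)&(Z>93)&(Z<112)
  if m.sum()>20: print(n,"knob",rect(W[m][:,:2]),m.sum())
  if n!="wrist": bears(W,60.5,(470,680,-450,-170));print("tray");bears(W,5,(596,745,-125,122))
go()
E
```

```text
time: 69.82
eef_pos: [419.2, -321.4, 102.1]
ee_rot: [1.824, 2.558, 0.002]
wrist_force: [5.5, 2.2, 2.0]
gripper_width: 14.1
gripper_force: 30.8
[ 0.46051364 -0.85767263  0.5620577 ]
t 69.83 tcp [ 419.2 -321.4  102.1] phi 19.0 tilt 0.06 F [5.5 2.2 2. ] w 14.1
time: 70.58
eef_pos: [418.8, -321.9, 102.1]
ee_rot: [1.825, 2.557, -0.0]
wrist_force: [-0.5, 0.4, 0.7]
gripper_width: 69.5
gripper_force: 0.0
time: 71.2
eef_pos: [418.7, -321.7, 271.3]
ee_rot: [-1.825, -2.557, 0.0]
wrist_force: [0.3, 0.2, 0.3]
gripper_width: 92.9
gripper_force: 0.0
wrist knob (array([ 420.1, -322.4]), array([53.8, 14.2]), 0.4) 673
scene knob (array([ 420.6, -319.8]), array([54.5, 14. ]), 0.9) 128
plinth (array([ 575.4, -252.6]), array([101.1, 100.3]), 0.6) all (array([ 575.4, -252.6]), array([101.1, 100.3]), 0.6) zmed 77.7 head [ 594.3 -253.6  149. ] (array([ 590.6, -253.2]), array([40. , 40.1]), -43.6) top 158.5 1602
plinth (array([ 573.9, -375. ]), array([103.4, 100.1]), 0.4) all (array([ 573.9, -375. ]), array([103.4, 100.1]), 0.4) zmed 77.7 head [ 577.9 -388.9  149.2] (array([ 575. , -388.5]), array([39.6, 40.
[... 355 characters left out ...]
9.6, 100.8]), 1.6) all (array([ 574.2, -252.6]), array([ 99.6, 100.8]), 1.6) zmed 77.0 head [ 585.7 -251.4  149. ] (array([ 587. , -251.5]), array([37.8, 40. ]), -43.2) top 162.0 1132
plinth (array([ 576.6, -374.1]), array([89.7, 99.9]), 2.1) all (array([ 576.6, -374.1]), array([89.7, 99.9]), 2.1) zmed 77.0 head [ 571.3 -385.5  149.2] (array([ 572.1, -387.9]), array([38.4, 38.8]), 43.3) top 160.3 889
tray
plinth (array([670.4,  74.7]), array([99.1, 96. ]), 1.8) all (array([670.4,  74.7]), array([99.1, 96. ]), 1.8) zmed 22.0 head [655.9  75.4  94.2] (array([656.6,  75.5]), array([39.5, 39.4]), -36.8) top 106.6 975
t 71.35 tcp [ 418.6 -321.6  270.5] phi 19.0 tilt 0.13 F [-0.3 -0.2 -0.4] w 93.0
```

View pics/wristend.png

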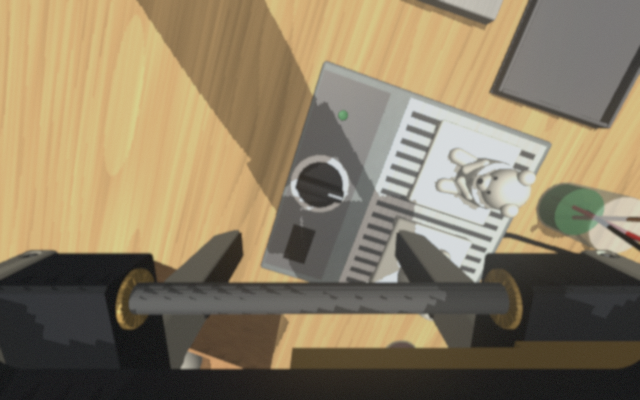

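The wrist view shows the knob back at rest at (320,183), the dryer's green lamp at (343,115) and the bears upright on the deck. I'm handing the job in.

```bash
python3 -c "
from workcell import manip
print(manip.finish_job())"
```

```text
the job is handed in; nothing more can be done
None
```

The job is handed in, though the hand-in returned no verdict: of the three bears, the two firm ones stand on the dryer deck, the one rocker stands in the rework tray, and the dryer knob was turned to its stop and sprang back.

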